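Hang three drip pans nested on the drying hook

ROBOT

A 6-joint arm with a two-finger parallel gripper is mounted at the origin on a cart in front of the work surface, level with it; the furniture and walls round the work are solid. World frame = base frame: x ahead of the robot, y to its left, z up, the work surface at z = 0. Lengths are in mm, angles in rad, forces in N, time in s.
With the tool pointing down it reaches from about 275 to 725 mm from the base axis. Payload 5.6 kg.
Tool frame: the origin (TCP) lies between the finger pads; the fingertips stand 8 mm ahead of it and the grasp point (between the pads) lies 11 mm behind it; z points along the fingers, y is the direction in which the jaws open and shut (so a half turn about z gives the same grasp; the last joint's range is limited). The gripper opens to 85 mm and grips with 20 to 120 N. Pads are 22 mm wide; open, the fingers measure 114 mm over their backs; the gripper's body (76 mm by 85 mm) begins 54 mm behind the grasp point. The pads swing forward as they close: fully open they stand 13 mm farther back than shut.
Start: joints at [-0.988, 0.255, 0.108, 0, -1.424, -0.285], TCP at [161.4, -525.779, 239.283] pointing down, gripper open.
Joint ranges: [-2.95, 2.95], [-1.21, 1.97], [-1.09, 1.5], [-2.87, 1.71], [-2.94, -0.07], [-3.05, 3.05]. Speed limits (rad/s): [2.57, 2.57, 3.14, 3.14, 3.14, 3.14].

INTERFACE

Orientations are given as a rotation vector (axis times angle).
In Python, from bench import telemetry, grab_frame, get_calibration, env gives the robot as it stands.
- The arm moves only by the tool send_rows, never from a script. Its argument "series" is a list of rows, each a list of 3 entries, a list of its own where there are three numbers: the shift along the tool's x, y, z as a fraction of full scale, then the turn about the tool's z as a fraction of full scale, then the closure, from -1 (fully open) to 1 (shut). In form: [[[x, y, z], spin, grip], ...]. A call has 1 to 20 rows; each row shifts and turns the pose as measured when the row begins, along the tool's axes as they then stand; what a row does not reach is not made up. Full scale, the value 1, is 50 mm for a shift and 8 degrees for a turn. A row lasts 1/10 s, in which the tool goes at most 50 mm and 8.59 degrees, less where a joint would pass 70% of its speed; a pose out of reach is approached as far as the arm can. A call with a number of a shift or a turn outside -1 to 1 is refused whole. A call with a gripper value outside its range is refused whole. The fingers move at their own pace and stop on an object; the grip force is fixed at half the most. Time passes only in rows, so rows that do not move let the fingers close. It gives the time, the measured TCP pose, the force and the opening at its end, in the units of the state.
- telemetry.observe(): the state, without advancing time (a new reading comes with each control period).
- grab_frame(name): name is "scene" or "top"; returns the picture (400x640x3 uint8, blue, green, red); there is no depth.
- get_calibration(name): a dict with "mtx" (3x3 intrinsics, pixels), "dist_coeffs" ([k1, k2, p1, p2, k3] as OpenCV has them; the pictures are not rectified), "origin" and "orientation" of the camera in the world. Camera axes: x right, y down, z forward; pixel columns grow to the right and rows downward; lengths in mm; the calibration is good to about 2 mm. A picture is of the moment at which its call begins. get_calibration takes no time and is no camera call.
- env.close_job(): hands the job in, once; it reports no verdict.
The state is a dict: "t": time; "qpos": joint angles; "dq": joint speeds; "effort": joint torques, N m; "eef_pos": TCP position; "orientation": TCP orientation; "ft_force": force on the tool from outside, world axes, zero at the start; "ft_torque": the same for the moment, N m; "width": finger opening in mm.
Only numpy, scipy, OpenCV 4.12 (cv2) and the standard library are available. Lean on these libraries where they do the work, as an engineer would, in place of code of your own. Each camera call takes 0.05 s, during which the arm holds its last target.

TASK

Hang the three steel drip pans from the draining channel on the drying hook so that they nest, open sides facing out: first the widest, then the middle one, then the narrowest. Feel each pan gently back along the bar, without forcing it, until it is firmly against what is behind it - the widest against the springy stop, each other one flat inside the pan before it with the stop giving a little - and let go. Leave the objective case, coverslip box and timer alone.

Things in the scene. Friction and masses are not known exactly. Their poses are not given: they have to be found in the camera images.
- pan_wide_mid (a point): Centre of the widest pan (sheet 90 mm wide, total height 132 mm): in the middle of the sheet's thickness, half-way up: 66 mm below the grip's top. The hanging hole's upper edge is 24 mm above this point. The grip's middle lies 54 mm above it and 3 mm towards +x. z up, y along the width, x from the open side to the flat back.
- pan_wide: The widest pan: plain steel, loose, about 0.13 kg. Upright sheet 4 mm thick, 90 mm wide; rims 3 mm thick at left, right and below stick out 12 mm on the open side (-x). A 26 mm wide strip rises to a grip block 26 wide, 24 high, 10 mm thick (x -2 to +8). Hole 19 wide, 28 high in the middle of the width, its upper edge 90 mm above the foot. Origin: foot, mid sheet; axes as its point.
- pan_middle_mid (a point): Centre of the middle pan (sheet 74 mm wide, total height 151 mm): in the middle of the sheet's thickness, half-way up: 75.5 mm below the grip's top. The hanging hole's upper edge is 6.5 mm above this point. The grip's middle lies 63.5 mm above it and 3 mm towards +x. z up, y along the width, x from the open side to the flat back.
- pan_middle: The middle pan: plain steel, loose, about 0.13 kg. Upright sheet 4 mm thick, 74 mm wide; rims 3 mm thick at left, right and below stick out 12 mm on the open side (-x). A 26 mm wide strip rises to a grip block 26 wide, 24 high, 10 mm thick (x -2 to +8). Hole 19 wide, 28 high in the middle of the width, its upper edge 82 mm above the foot. Origin: foot, mid sheet; axes as its point.
- pan_narrow_mid (a point): Centre of the narrowest pan (sheet 58 mm wide, total height 170 mm): in the middle of the sheet's thickness, half-way up: 85 mm below the grip's top. The hanging hole's upper edge is 11 mm below this point. The grip's middle lies 73 mm above it and 3 mm towards +x. z up, y along the width, x from the open side to the flat back.
- pan_narrow: The narrowest pan: plain steel, loose, about 0.13 kg. Upright sheet 4 mm thick, 58 mm wide; rims 3 mm thick at left, right and below stick out 12 mm on the open side (-x). A 26 mm wide strip rises to a grip block 26 wide, 24 high, 10 mm thick (x -2 to +8). Hole 19 wide, 28 high in the middle of the width, its upper edge 74 mm above the foot. Origin: foot, mid sheet; axes as its point.
- hook_tip (a point): Front end of the hook, at the level of the bar's flat top, middle of its width. x points back along the bar, z up. Pans come on from the front: lift the hole over the upturned end, then lower until the hole's upper edge rests on the bar. 125 mm above the bench.
- hook: Fixed level steel bar, 14 mm wide (y), 10 mm high, underside 10 mm under its top. Its front 8 mm is upturned and rises 8 mm above the bar's top. Origin on the bench under the bar, 65 mm behind the front end; axes as hook_tip. Never load it with over 50 N.
- stand: Fixed foot and post (post 116 mm behind the hook's front end). Carries a stop: grey pad round the bar, 46 mm wide, from 30 mm below to 15 mm above the bar's top. Its front face is 52 to 82 mm behind the hook's front end, unmeasured: find it by touch. Springs: 2 N/mm, 8 mm travel, then solid. Seated: pushed with 1.5 N or more; over 12 N is forcing. Origin 65 mm behind the front end; x along the bar.
- channel_floor (a point): Middle of the floor of the fixed white draining channel (300 mm long in y), 10 mm above the bench. The pans stand on it in a row along y, 94 mm apart, in any order, open side to its -x; its rails rise 27 mm above the floor.
- objective_case: Small brown and black cylindrical case standing upright, 38 mm across, 63 mm high, bystander; origin under its centre.
- coverslips: Small white box, 33 x 33 x 16 mm, bystander; origin under its centre.
- timer: Small white bench timer, 52 x 72 x 34 mm, bystander; origin under its centre.
Mind the look-alikes: they are no part of the job. Leave any orange or purple look-alike of the pan_narrow alone.

How it is judged (in metres and radians):
On the way, in this order (a step that is already met when the one before it is completed fails the run):
1. the widest pan hangs on the bar and is pressed against the stop with more than 1.5 N (z of pan_wide_mid in the frame of hook_tip between -0.027 and -0.021 m and x of pan_wide_mid in the frame of hook_tip between 0.02 and 0.09 m and contact force between pan_wide and stand above 1.5 N), for 0.1 s.
2. the middle pan hangs inside the widest and presses it against the stop with more than 1.5 N (z of pan_middle_mid in the frame of hook_tip between -0.0095 and -0.0035 m and x of pan_middle_mid in the frame of hook_tip between 0.02 and 0.09 m and x of pan_middle_mid in the frame of pan_wide_mid between -0.0062 and -0.0025 m and angle between the x axis of pan_middle_mid and the x axis of pan_wide_mid, either way round below 0.07 rad and contact force between pan_middle and pan_wide above 1.5 N and contact force between pan_wide and stand above 1.5 N), for 0.1 s.
3. the narrowest pan hangs inside the middle one and presses the nest against the stop with more than 1.5 N (z of pan_narrow_mid in the frame of hook_tip between 0.008 and 0.014 m and x of pan_narrow_mid in the frame of hook_tip between 0.02 and 0.09 m and x of pan_narrow_mid in the frame of pan_middle_mid between -0.0062 and -0.0025 m and angle between the x axis of pan_narrow_mid and the x axis of pan_middle_mid, either way round below 0.07 rad and contact force between pan_narrow and pan_middle above 1.5 N and contact force between pan_wide and stand above 1.5 N), for 0.1 s.
At the end, for the whole second after the job is handed in: All three pans hang upright on the bar behind its upturned end (hole edge within 3 mm of the bar, tilt under 0.08 rad, square within 0.1 rad), released and at rest, the middle one's sheet flat on the widest's and the narrowest's on the middle one's (2.5 to 6.2 mm sheet to sheet) (z of pan_wide_mid in the frame of hook_tip between -0.027 and -0.021 m and x of pan_wide_mid in the frame of hook_tip between 0.02 and 0.09 m and angle between each of pan_wide_mid, pan_middle_mid, pan_narrow_mid's own z axis and vertical below 0.08 rad and angle between the x axis of each of pan_wide_mid, pan_middle_mid, pan_narrow_mid and the x axis of hook_tip, either way round below 0.1 rad and contact force between each of pan_wide, pan_middle, pan_narrow and the fingers below 0.1 N and linear speed of each of pan_wide, pan_middle, pan_narrow below 0.02 m/s and z of pan_middle_mid in the frame of hook_tip between -0.0095 and -0.0035 m and x of pan_middle_mid in the frame of hook_tip between 0.02 and 0.09 m and z of pan_narrow_mid in the frame of hook_tip between 0.008 and 0.014 m and x of pan_narrow_mid in the frame of hook_tip between 0.02 and 0.09 m and x of pan_middle_mid in the frame of pan_wide_mid between -0.0062 and -0.0025 m and angle between the x axis of pan_middle_mid and the x axis of pan_wide_mid, either way round below 0.07 rad and x of pan_narrow_mid in the frame of pan_middle_mid between -0.0062 and -0.0025 m and angle between the x axis of pan_narrow_mid and the x axis of pan_middle_mid, either way round below 0.07 rad); the robot touches nothing.
It fails at once if a pan is forced against the stop (over 12 N) (contact force between any of pan_wide, pan_middle, pan_narrow and stand above 12 N).
It fails at once if a pan bears on the hook's bar with more than 50 N (contact force between any of pan_wide, pan_middle, pan_narrow and hook above 50 N).
It fails at once if a pan is dropped (its centre under 40 mm above the bench) (height (world z) of any of pan_wide_mid, pan_middle_mid, pan_narrow_mid below 0.04 m).
It fails at once if a bystander is moved by more than 20 mm (distance of any of objective_case, coverslips, timer from where it was at the start of the episode above 0.02 m).
It also fails if it takes over 72 s, if anything falls off the work surface, if the arm or the gripper's body presses on something with over 40 N, if the wrist force passes 120 N, or if a joint passes its speed limit or range.

## Working session

There is one attempt and no reset: what is moved stays moved. The work goes in short steps, Python scripts to look and compute and a tool call to move; the robot and the scene stay as the last step left them, time stands still between calls to the robot, and variables do not carry over. Pictures are saved under pics/ and viewed, and the job is handed in when it is done.

Besides the shell and the picture viewer there is one more tool, called by a JSON object that holds its "method" and its "body", one argument or row to a line. send_rows: Moves the arm, as the interface text tells. Shift numbers are shares of 50 mm and turn numbers shares of 8 degrees, none past 1 either way. Its arguments: {"type":"object","properties":{"series":{"type":"array","items":{"type":"array"}}},"required":["series"]}

```bash
ls; mkdir -p pics; python3 - <<'E'
from bench import telemetry, grab_frame, get_calibration, env
import cv2
print(telemetry.observe())
for n in ("scene","top"):
    print(n,get_calibration(n)); cv2.imwrite(f"pics/{n}0.png",grab_frame(n))
E
```

```text
pics
{'t': 0.0, 'qpos': array([-9.88421955e-01,  2.55732257e-01,  1.06967917e-01, -4.56089380e-04,
       -1.42389881e+00, -2.84609973e-01]), 'dq': array([ 0.00059155, -0.00205796, -0.00054661,  0.00144178,  0.00017505,
        0.00143977]), 'effort': array([-1.27486968e-03, -3.86626160e+01,  2.37943089e+01,  5.36525220e+00,
       -6.07432201e-03, -5.64501295e-05]), 'eef_pos': array([ 161.26747395, -525.30867522,  238.3919094 ]), 'orientation': array([ 4.65841064e-01, -3.10648245e+00, -2.95846287e-03]), 'ft_force': array([-0.13340099, -0.60118135,  0.65562572]), 'ft_torque': array([ 0.04222305,  0.02089408, -0.02538068]), 'width': 85.56112101150939}
scene {'mtx': array([[438.6965306 ,   0.        , 319.06215134],
       [  0.        , 438.6965306 , 193.95114845],
       [  0.        ,   0.        ,   1.        ]]), 'dist_coeffs': array([-0.01054241,  0.        ,  0.        ,  0.        ,  0.        ]), 'origin': array([ 45.70146824, 754.00948159, 755.69913744]), 'orientation': array([-0.86448922,  2.44168396, -1.21951621])}
top {'mtx': array([[486.92119529,   0.        , 320.63381571],
       [  0.        , 486.92119529, 197.97487882],
       [  0.        ,   0.        ,   1.        ]]), 'dist_coeffs': array([-0.02624238,  0.        ,  0.        ,  0.        ,  0.        ]), 'origin': array([ 450.31796497,   97.73427588, 1258.23242448]), 'orientation': array([-2.1784566 ,  2.16815079, -0.12480423])}
```

View pics/scene0.png

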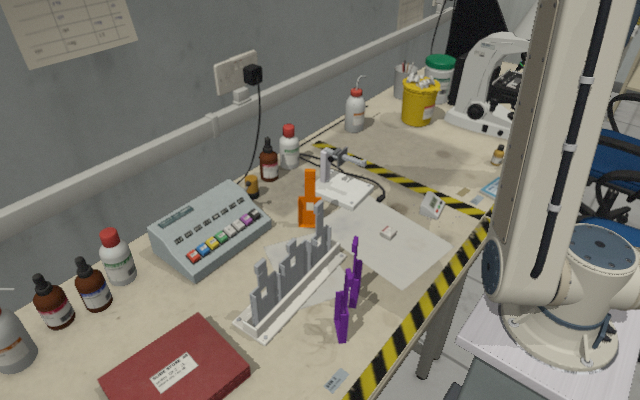

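View pics/top0.png

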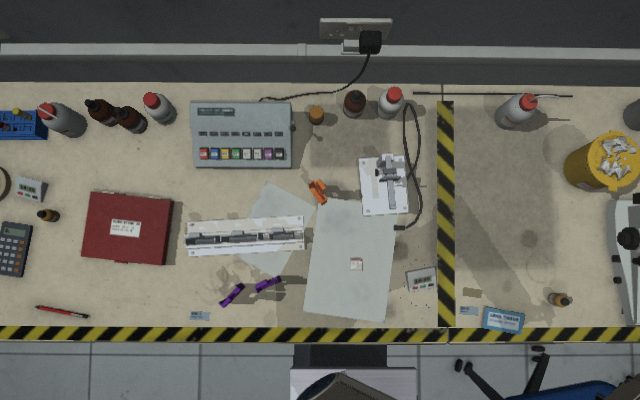

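```bash
cat > h.py <<'E'
import numpy as np, cv2
from scipy.spatial.transform import Rotation as R
from bench import telemetry, grab_frame, get_calibration, env
def ray(n,uv):
    c=get_calibration(n); p=cv2.undistortPoints(np.array(uv,float).reshape(-1,1,2),c['mtx'],c['dist_coeffs']).reshape(-1,2)
    d=np.c_[p,np.ones(len(p))]@R.from_rotvec(c['orientation']).as_matrix().T
    return c['origin'],d
def plane(n,uv,z):
    o,d=ray(n,uv); return o+d*((z-o[2])/d[:,2])[:,None]
def proj(n,P):
    c=get_calibration(n); r=R.from_rotvec(c['orientation']).inv()
    return cv2.projectPoints(r.apply(np.array(P,float).reshape(-1,3)-c['origin']),np.zeros(3),np.zeros(3),c['mtx'],c['dist_coeffs'])[0].reshape(-1,2)
def tri(u1,u2):
    o1,d1=ray('scene',[u1]);o2,d2=ray('top',[u2]);d1=d1[0];d2=d2[0]
    s=np.linalg.lstsq(np.c_[d1,-d2],o2-o1,rcond=None)[0]
    a=o1+s[0]*d1;b=o2+s[1]*d2
    return (a+b)/2,np.linalg.norm(a-b)
def crop(n,x,y,w,h,f,out,img=None):
    im=grab_frame(n) if img is None else img
    cv2.imwrite(out,cv2.resize(im[y:y+h,x:x+w],None,fx=f,fy=f,interpolation=cv2.INTER_CUBIC))
E
python3 - <<'E'
from h import *
t=cv2.imread('pics/top0.png');s=cv2.imread('pics/scene0.png')
crop('top',170,200,150,70,5,'pics/t_ch.png',t)
crop('top',350,140,90,90,6,'pics/t_hk.png',t)
crop('scene',225,195,130,150,4,'pics/s_ch.png',s)
crop('scene',290,130,110,90,6,'pics/s_hk.png',s)
E
```

```text
(no output)
```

View pics/t_ch.png

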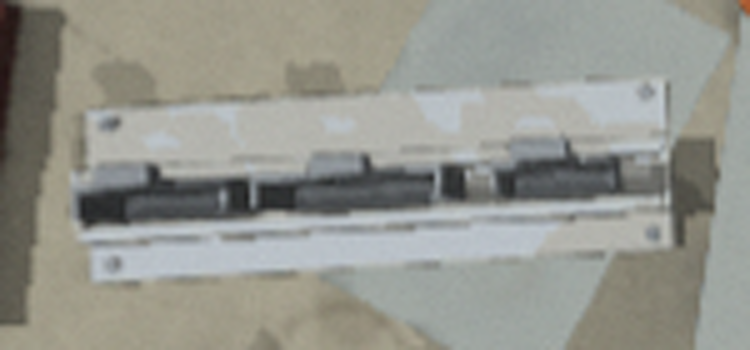

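View pics/t_hk.png

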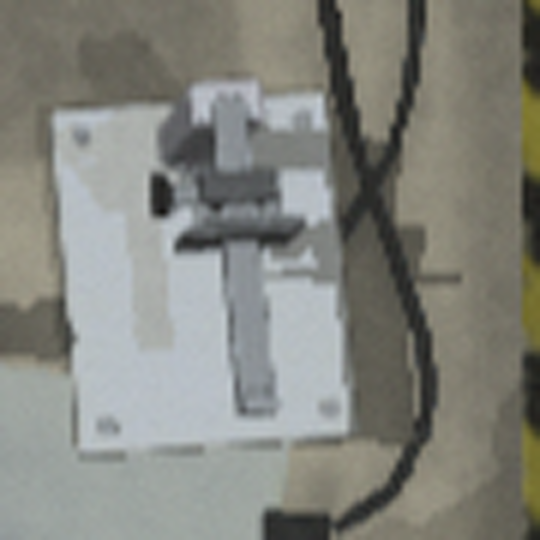

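View pics/s_ch.png

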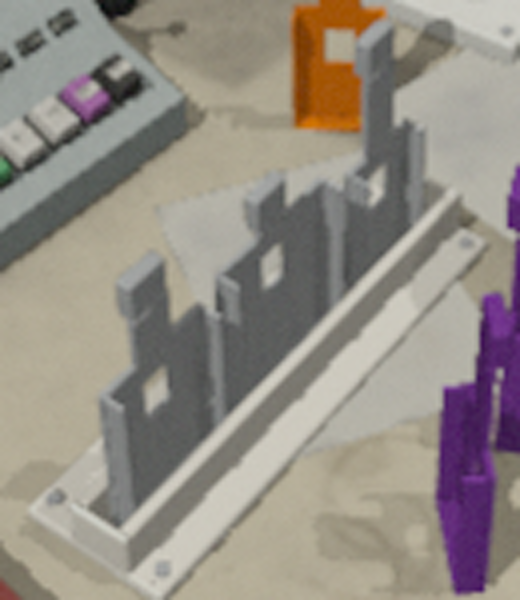

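View pics/s_hk.png

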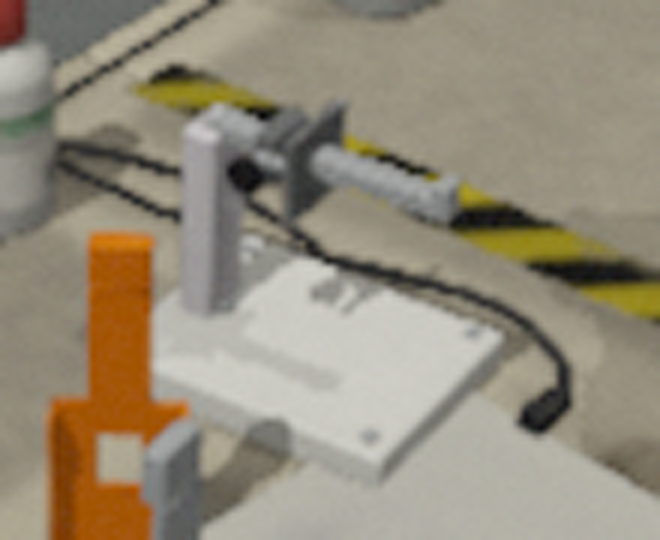

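```bash
python3 - <<'E'
from h import *
def T(x,y):return np.c_[170+np.array(x)/5-0.4,200+np.array(y)/5-0.4]
def H(x,y):return np.c_[350+np.array(x)/6-0.4,140+np.array(y)/6-0.4]
np.set_printoptions(precision=1,suppress=True)
c=T([86,665,672,93],[112,79,245,283]);P=plane('top',c,3);print('plate',P)
for e in (P[1]-P[0],P[2]-P[3]): print('yaw of -y dir',np.degrees(np.arctan2(e[0],-e[1])),np.linalg.norm(e))
for nm,z,x,y in(('mid',161,[95,155,157,97],[166,164,182,187]),('wide',142,[310,367,370,313],[155,152,174,178]),('nar',180,[513,568,571,515],[141,138,160,163])):
    P=plane('top',T(x,y),z); print(nm,P.mean(0),np.linalg.norm(P[1]-P[0]),np.linalg.norm(P[3]-P[0]))
# hook bar
t=plane('top',H([240,272,222,255],[411,409,245,240]),125);print('bar',t)
a=(t[0]+t[1])/2;b=(t[2]+t[3])/2;print(a,b,np.degrees(np.arctan2(*(b-a)[[1,0]])))
p=plane('top',H([55,325,350,82],[108,93,437,457]),12);print('stand plate',p)
s=plane('top',H([176,305,300,190],[250,240,222,234]),140);print('pad',s)
def S(x,y):return [290+x/6-.4,130+y/6-.4]
# tri hook front end top
print(tri(S(452,185),H([255],[398])[0]))
# grips in scene: top centre
def C(x,y):return [225+x/4-.4,195+y/4-.4]
for u,v in((C(142,270),([125],[176])),(C(266,192),([340],[165])),(C(376,35),([542],[150]))):
    print(tri(u,T(*v)[0]))
E
```

```text
plate [[517.  428.7   3. ]
 [535.6 130.5   3. ]
 [450.3 126.3   3. ]
 [429.5 422.4   3. ]]
yaw of -y dir 3.5673757674022464 298.7309882935387
yaw of -y dir 4.024117886940683 296.8129432003657
mid [480.5 368.1 161. ] 26.97271390908836 9.480741056717692
wide [486.1 275.1 142. ] 26.074644101167095 10.608550100655714
nar [491.6 180.1 180. ] 24.333811465412154 9.75953563595735
bar [[545.4 -76.  125. ]
 [546.2 -88.5 125. ]
 [610.7 -69.6 125. ]
 [612.7 -82.6 125. ]]
[545.8 -82.3 125. ] [611.7 -76.1 125. ] 5.3302130210725895
stand plate [[ 686.1  -14.4   12. ]
 [ 693.5 -131.8   12. ]
 [ 543.9 -140.5   12. ]
 [ 534.8  -25.4   12. ]]
pad [[606.5 -49.5 140. ]
 [610.7 -99.7 140. ]
 [617.7 -97.8 140. ]
 [612.8 -55.  140. ]]
(array([547.2, -82.3, 132.7]), np.float64(6.147131760140007))
(array([479.5, 368.5, 159.7]), np.float64(1.1699063624604429))
(array([485.6, 275.5, 137.4]), np.float64(1.325734140330752))
(array([491.3, 179.8, 177.7]), np.float64(1.3609373826339095))
```

```bash
cat >> h.py <<'E'
def go(x,y,z,yaw,turn_first=True):
    s=telemetry.observe(); r=R.from_rotvec(s['orientation']); M=r.as_matrix()
    cy=np.degrees(np.arctan2(-M[0,1],M[1,1])); d=np.array([x,y,z])-s['eef_pos']
    tl=M.T@d
    Y=np.radians(yaw); M2=np.array([[-np.cos(Y),-np.sin(Y),0],[-np.sin(Y),np.cos(Y),0],[0,0,-1]])
    print('t',round(s['t'],2),'pos',s['eef_pos'].round(1),'yaw',round(cy,2),'tilt',np.degrees(np.arccos(-M[2,2])).round(2),'w',round(s['width'],1),'F',s['ft_force'].round(2),'T',s['ft_torque'].round(2))
    print(' shift mm tool now',tl.round(1),' in fs',(tl/50).round(3),'| if turned first',((M2.T@d)/50).round(3),' turn fs',round((cy-yaw)/8,3))
E
python3 - <<'E'
from h import *
go(486.1,275.1,235,3.5)
E
```

```text
t 0.1 pos [ 161.3 -525.4  238.5] yaw 17.06 tilt 0.1 w 84.8 F [-0.31  0.09 -0.06] T [0.05 0.01 0.  ]
 shift mm tool now [-545.3  670.     4.6]  in fs [-10.906  13.4     0.092] | if turned first [-7.461 15.583  0.07 ]  turn fs 1.695
```

{"method": "send_rows", "body": {
  "series": [
    [[0,0,0],0.85,-1],
    [[0,0,0],0.85,-1],
    [[-0.38,0.78,0],0,-1],
    [[-0.38,0.78,0],0,-1],
    [[-0.38,0.78,0],0,-1],
    [[-0.38,0.78,0],0,-1],
    [[-0.38,0.78,0],0,-1],
    [[-0.38,0.78,0],0,-1],
    [[-0.38,0.78,0],0,-1],
    [[-0.38,0.78,0],0,-1],
    [[-0.38,0.78,0],0,-1],
    [[-0.38,0.78,0],0,-1],
    [[-0.38,0.78,0],0,-1],
    [[-0.38,0.78,0],0,-1]
  ]
}}

```text
t: 1.5
eef_pos: [367.8, -30.6, 234.9]
orientation: [0.063, -3.135, -0.02]
ft_force: [2.0, 0.0, 0.4]
width: 85.6
```

```bash
python3 - <<'E'
from h import *
go(486.1,275.1,235,3.5)
E
```

```text
t 1.5 pos [367.8 -30.6 234.9] yaw 2.3 tilt 0.8 w 85.6 F [1.99 0.01 0.43] T [-0.09 -0.24 -0.01]
 shift mm tool now [-130.5  300.7    2.9]  in fs [-2.609  6.014  0.058] | if turned first [-2.734e+00  5.959e+00 -3.000e-03]  turn fs -0.149
```

{"method": "send_rows", "body": {
  "series": [
    [[-0.36,0.78,0],-0.1,-1],
    [[-0.36,0.78,0],-0.05,-1],
    [[-0.36,0.78,0],0,-1],
    [[-0.36,0.78,0],0,-1],
    [[-0.36,0.78,0],0,-1],
    [[-0.3,0.7,0],0,-1],
    [[-0.2,0.5,0],0,-1],
    [[-0.1,0.2,0],0,-1],
    [[0,0,0],0,-1]
  ]
}}

```text
t: 2.4
eef_pos: [472.3, 257.8, 233.1]
orientation: [0.109, -3.128, -0.015]
ft_force: [-0.2, -0.5, 0.2]
width: 85.8
```

```bash
python3 - <<'E'
from h import *
go(486.1,275.1,129,3.5)
im=grab_frame('top'); crop('top',170,170,150,110,5,'pics/t1.png',im)
E
```

```text
t 2.4 pos [472.3 257.8 233.1] yaw 3.98 tilt 0.88 w 85.8 F [-0.18 -0.46  0.17] T [-0.09  0.02  0.04]
 shift mm tool now [-16.2  15.3 104.1]  in fs [-0.325  0.306  2.081] | if turned first [-0.297  0.329  2.082]  turn fs 0.06
```

View pics/t1.png

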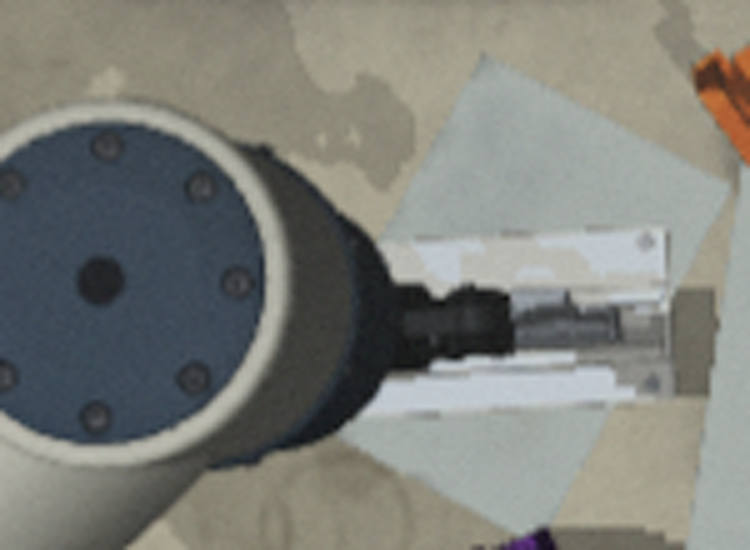

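{"method": "send_rows", "body": {
  "series": [
    [[-0.32,0.3,0.3],0.05,-1],
    [[0,0,0.6],0,-1],
    [[0,0,0.4],0,-1],
    [[0,0,0],0,-1]
  ]
}}

```text
t: 2.85
eef_pos: [486.3, 270.0, 168.3]
orientation: [0.092, -3.13, -0.017]
ft_force: [-0.1, -0.1, -0.2]
width: 85.4
```

```bash
python3 - <<'E'
from h import *
go(486.1,275.1,129,3.5)
im=grab_frame('scene'); crop('scene',225,150,150,150,4,'pics/s1.png',im)
E
```

```text
t 2.85 pos [486.3 270.  168.3] yaw 3.36 tilt 0.85 w 85.4 F [-0.06 -0.08 -0.2 ] T [-0.03  0.05 -0.01]
 shift mm tool now [-0.5  4.7 39.3]  in fs [-0.011  0.094  0.787] | if turned first [-0.003  0.102  0.786]  turn fs -0.018
```

View pics/s1.png

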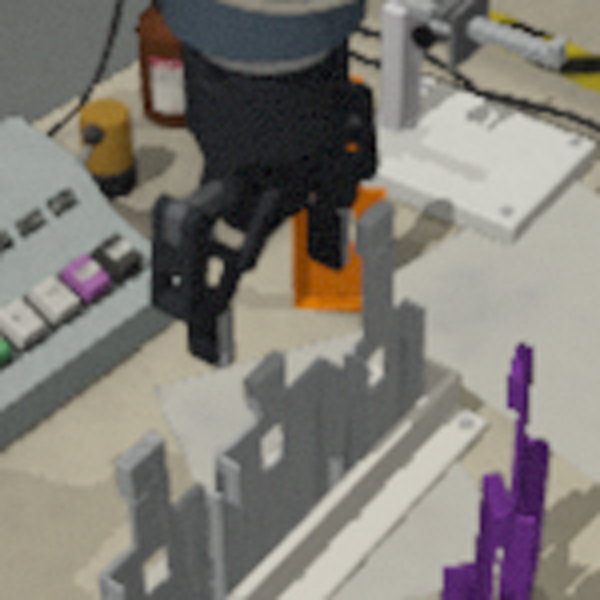

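{"method": "send_rows", "body": {
  "series": [
    [[0,0.1,0.3],0,-1],
    [[0,0,0.3],0,-1],
    [[0,0,0.1],0,-1],
    [[0,0,0],0,-1]
  ]
}}

```text
t: 3.3
eef_pos: [489.0, 274.6, 141.6]
orientation: [-0.09, 3.139, 0.026]
ft_force: [0.2, -0.1, -0.7]
width: 85.4
```

```bash
python3 - <<'E'
from h import *
go(486.1,275.1,129,3.5)
E
```

```text
t 3.3 pos [489.  274.6 141.6] yaw 3.28 tilt 0.95 w 85.4 F [ 0.25 -0.12 -0.7 ] T [-0.05  0.04  0.04]
 shift mm tool now [ 2.9  0.5 12.6]  in fs [0.058 0.01  0.251] | if turned first [0.058 0.015 0.251]  turn fs -0.027
```

{"method": "send_rows", "body": {
  "series": [
    [[0.05,0,0.22],0,-1],
    [[0,0,0.05],0,-1],
    [[0,0,0],0,-1]
  ]
}}

```text
t: 3.6
eef_pos: [487.5, 274.8, 130.0]
orientation: [-0.089, 3.135, 0.03]
ft_force: [-0.5, -0.4, -0.4]
width: 85.0
```

```bash
python3 - <<'E'
from h import *
go(486.1,275.1,129,3.5)
print(R.from_rotvec(telemetry.observe()['orientation']).as_matrix()[:,2])
E
```

```text
t 3.6 pos [487.5 274.8 130. ] yaw 3.27 tilt 1.13 w 85.0 F [-0.47 -0.43 -0.4 ] T [-0.08 -0.03 -0.02]
 shift mm tool now [1.4 0.3 1. ]  in fs [0.028 0.006 0.021] | if turned first [0.028 0.007 0.021]  turn fs -0.029
[ 0.0043616   0.01930155 -0.99980419]
```

{"method": "send_rows", "body": {
  "series": [
    [[0.02,0,0.02],0,1],
    [[0,0,0],0,1],
    [[0,0,0],0,1],
    [[0,0,0],0,1],
    [[0,0,0],0,1],
    [[0,0,0],0,1],
    [[0,0,0],0,1],
    [[0,0,0],0,1]
  ]
}}

```text
t: 4.4
eef_pos: [487.0, 275.3, 130.1]
orientation: [-0.09, 3.134, 0.031]
ft_force: [0.4, -0.1, 0.2]
width: 24.3
```

```bash
python3 - <<'E'
from h import *
go(486.1,275.1,129,3.5)
im=grab_frame('scene'); crop('scene',225,150,150,150,4,'pics/s2.png',im)
E
```

```text
t 4.4 pos [487.  275.3 130.1] yaw 3.3 tilt 1.2 w 24.3 F [ 0.39 -0.05  0.24] T [-0.02  0.04 -0.02]
 shift mm tool now [ 0.9 -0.2  1.1]  in fs [ 0.018 -0.004  0.021] | if turned first [ 0.017 -0.003  0.021]  turn fs -0.025
```

View pics/s2.png

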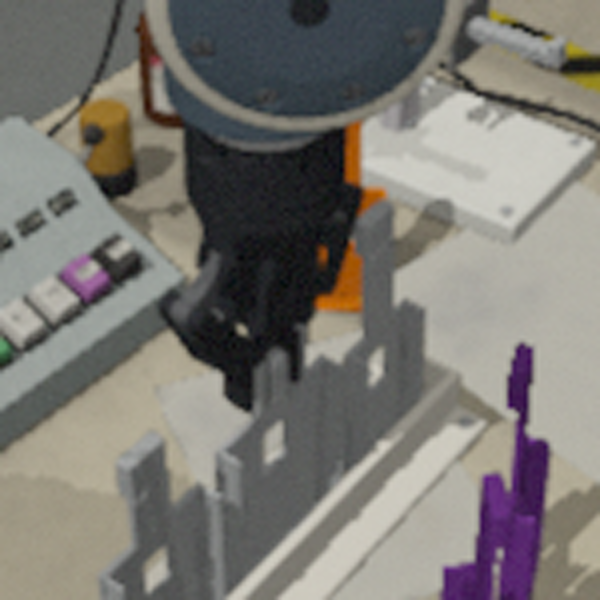

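{"method": "send_rows", "body": {
  "series": [
    [[0,0,-0.3],0,1],
    [[0,0,-0.6],0,1],
    [[0,0,-0.8],0,1],
    [[0,0,-0.8],0,1],
    [[0,0,-0.8],0,1],
    [[0,0,-0.6],0,1],
    [[0,0,-0.3],0,1],
    [[0,0,0],0,1]
  ]
}}

```text
t: 5.25
eef_pos: [483.6, 269.3, 342.7]
orientation: [0.088, -3.136, -0.022]
ft_force: [1.1, 1.1, -1.5]
width: 24.1
```

```bash
python3 - <<'E'
from h import *
go(487,275,320,3.5)
im=grab_frame('scene'); crop('scene',225,80,150,150,4,'pics/s3.png',im)
t=cv2.imread('pics/top0.png');crop('top',375,165,30,50,12,'pics/t_hk2.png',t)
E
```

```text
t 5.25 pos [483.6 269.3 342.7] yaw 3.21 tilt 0.85 w 24.1 F [ 1.09  1.05 -1.51] T [ 0.01 -0.09 -0.  ]
 shift mm tool now [-3.8  5.1 22.7]  in fs [-0.077  0.103  0.454] | if turned first [-0.075  0.109  0.453]  turn fs -0.037
```

View pics/s3.png

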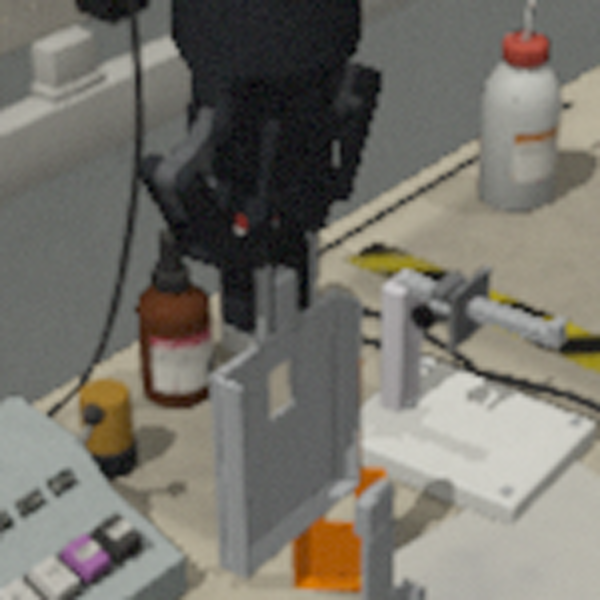

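View pics/t_hk2.png

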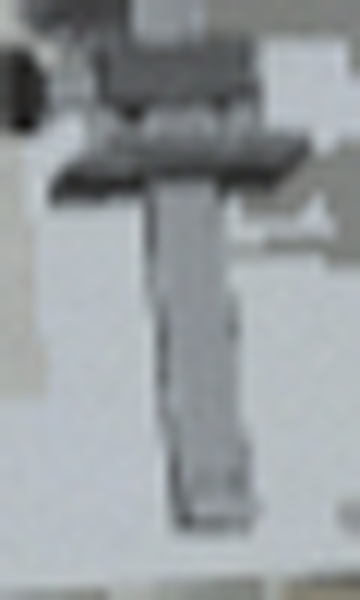

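```bash
python3 - <<'E'
from h import *
np.set_printoptions(precision=1,suppress=True)
q=lambda x,y:[375+x/12-.46,165+y/12-.46]
P=plane('top',[q(190,200),q(217,440)],125);print(P,np.degrees(np.arctan2(*(P[0]-P[1])[[1,0]])))
F=plane('top',[q(215,515)],133);print('front',F)
F=plane('top',[q(215,530)],116);print('front bottom',F)
P=plane('top',[q(50,200),q(270,190)],95);print('padbottom',P,np.degrees(np.arctan2(*(P[0]-P[1])[[0,1]])))
P=plane('top',[q(65,170),q(305,150)],140);print('padtop?',P)
# grey gradients: row profiles
t=cv2.cvtColor(cv2.imread('pics/top0.png'),cv2.COLOR_BGR2GRAY)
for r in range(182,212): print(r,t[r,384:400])
E
```

```text
[[608.9 -78.5 125. ]
 [561.6 -83.3 125. ]] 5.770465624758458
front [[546.2 -81.5 133. ]]
front bottom [[544.7 -84.1 116. ]]
padbottom [[612.9 -54.9  95. ]
 [615.2 -99.4  95. ]] -2.960708209005004
padtop? [[612.5 -52.  140. ]
 [616.7 -98.6 140. ]]
182 [169 169 171 100 140 145 144 146 137 143 182 135 126 124 127 129]
183 [188 187 187 102 143 145 144 143 136 151 185 165 163 162 161 162]
184 [189 188 189 103 144 146 142 146 141 155 184 187 187 162 163 162]
185 [190 189 191 107 144 145 143 145 143 152 160 159 158 130 127 129]
186 [190 189 187 125 146 146 145 145 143 152 161 163 163 161 164 163]
187 [189 189 191 139 151 147 143 147 143 151 183 188 186 188 189 188]
188 [188 190 189 139 155 147 143 146 142 153 186 189 189 187 188 187]
189 [188 189 186 152 146 145 142 146 145 151 162 186 186 187 192 187]
190 [188 189 188 161 131 145 143 145 143 147 146 186 189 190 188 189]
191 [190 187 188 176 122 146 147 143 145 143 138 185 188 191 188 188]
192 [186 188 191 187 112 141 144 143 144 140 125 182 186 187 191 189]
193 [189 189 188 189 104 145 145 144 141 143 141 183 189 188 190 188]
194 [192 188 
[... 546 characters left out ...]

202 [188 188 190 188 177 124 147 146 145 146 140 137 183 189 189 189]
203 [190 191 190 188 188 109 145 145 145 147 141 138 184 187 189 188]
204 [190 190 190 191 190 100 144 135 136 139 122 135 183 189 187 185]
205 [191 191 192 189 189 107 132 131 134 137 120 132 185 190 187 188]
206 [190 189 189 189 188 114 118 140 143 147 138 141 170 187 188 186]
207 [191 190 188 186 187 130 109 152 153 150 150 148 159 184 187 188]
208 [188 191 188 190 189 138  90 119 119 121 133 133 173 189 187 187]
209 [188 186 188 190 189 168 150 151 148 150 160 158 187 189 190 190]
210 [186 187 188 190 190 190 189 188 189 187 191 188 189 188 189 188]
211 [190 189 190 190 188 190 187 191 189 188 188 189 188 190 188 188]
```

```bash
python3 - <<'E'
from h import *
np.set_printoptions(precision=2,suppress=True)
P=plane('top',[[391,189.5],[392,200.7],[392.3,204]],125);print(P,np.degrees(np.arctan2(*(P[0]-P[1])[[1,0]])))
# lip: front top edge at row ~207.6 (z133), lip rear at ~203.5
print(plane('top',[[392.5,207.6],[392.2,203.5]],133), plane('top',[[392.5,209.2]],115))
E
```

```text
[[589.22 -79.77 125.  ]
 [562.79 -81.83 125.  ]
 [555.03 -82.45 125.  ]] 4.4626847340298585
[[545.89 -81.55 133.  ]
 [555.46 -80.96 133.  ]] [[543.63 -84.38 115.  ]]
```

{"method": "send_rows", "body": {
  "series": [
    [[0,-0.3,0],-0.1,1],
    [[0,-0.6,0],0,1],
    [[0,-0.75,0],0,1],
    [[-0.1,-0.75,0],0,1],
    [[-0.1,-0.75,0],0,1],
    [[-0.1,-0.75,0],0,1],
    [[-0.1,-0.75,0],0,1],
    [[-0.1,-0.75,0],0,1],
    [[-0.1,-0.6,0],0,1],
    [[0,-0.4,0],0,1],
    [[0,-0.2,0],0,1],
    [[0,0,0],0,1]
  ]
}}

```text
t: 6.5
eef_pos: [529.9, -68.7, 310.6]
orientation: [0.114, -3.091, -0.012]
ft_force: [0.6, 1.1, -1.1]
width: 24.4
```

```bash
python3 - <<'E'
from h import *
go(514.5,-85.4,250,4.5)
print(R.from_rotvec(telemetry.observe()['orientation']).as_matrix()[:,2])
E
```

```text
t 6.5 pos [529.9 -68.7 310.6] yaw 4.23 tilt 2.82 w 24.4 F [ 0.64  1.11 -1.06] T [ 0.04 -0.18  0.02]
 shift mm tool now [ 13.6 -16.1  61.2]  in fs [ 0.272 -0.322  1.224] | if turned first [ 0.332 -0.309  1.212]  turn fs -0.034
[-0.04876691  0.00584699 -0.99879307]
```

{"method": "send_rows", "body": {
  "series": [
    [[0.15,-0.15,0.3],-0.03,1],
    [[0.15,-0.15,0.5],0,1],
    [[0,0,0.3],0,1],
    [[0,0,0],0,1]
  ]
}}

```text
t: 6.9
eef_pos: [511.6, -81.4, 251.3]
orientation: [0.125, -3.087, -0.016]
ft_force: [-0.1, 0.1, -1.6]
width: 24.4
```

```bash
cat >> h.py <<'E'
def zt(): print('toolz',R.from_rotvec(telemetry.observe()['orientation']).as_matrix()[:,2].round(4))
E
python3 - <<'E'
from h import *
go(514.5,-85.4,220,4.5);zt()
E
```

```text
t 6.9 pos [511.6 -81.4 251.3] yaw 4.6 tilt 3.06 w 24.4 F [-0.12  0.13 -1.63] T [-0.   -0.18  0.05]
 shift mm tool now [-4.2 -4.6 31. ]  in fs [-0.083 -0.092  0.621] | if turned first [-0.051 -0.085  0.625]  turn fs 0.013
toolz [-0.0528  0.008  -0.9986]
```

{"method": "send_rows", "body": {
  "series": [
    [[0,0,-0.5],0,1],
    [[0,0,-1],0,1],
    [[0,0,0],0,1]
  ]
}}

```text
t: 7.2
eef_pos: [514.6, -79.8, 328.1]
orientation: [0.129, -3.082, -0.015]
ft_force: [0.0, 0.1, -2.1]
width: 24.7
```

```bash
python3 - <<'E'
from h import *
go(514.5,-85.4,220,4.5);zt()
E
```

```text
t 7.2 pos [514.6 -79.8 328.1] yaw 4.78 tilt 3.29 w 24.7 F [ 0.    0.14 -2.08] T [-0.08 -0.37 -0.02]
 shift mm tool now [ -5.5  -6.8 107.9]  in fs [-0.109 -0.137  2.157] | if turned first [ 0.012 -0.111  2.162]  turn fs 0.035
toolz [-0.0569  0.0071 -0.9984]
```

{"method": "send_rows", "body": {
  "series": [
    [[0.5,0,0],0,1],
    [[1,0,0],0,1],
    [[0,0,0],0,1]
  ]
}}

```text
t: 7.5
eef_pos: [439.1, -83.9, 333.3]
orientation: [0.134, -3.084, -0.015]
ft_force: [0.8, -0.4, -0.7]
width: 24.4
```

```bash
python3 - <<'E'
from h import *
go(514.5,-85.4,220,4.5);zt()
E
```

```text
t 7.5 pos [439.1 -83.9 333.3] yaw 4.96 tilt 3.2 w 24.4 F [ 0.84 -0.39 -0.72] T [-0.   -0.41  0.02]
 shift mm tool now [-81.1  -9.4 108.9]  in fs [-1.622 -0.188  2.178] | if turned first [-1.502 -0.148  2.265]  turn fs 0.058
toolz [-0.0554  0.0074 -0.9984]
```

{"method": "send_rows", "body": {
  "series": [
    [[0,0.4,0],0,1],
    [[0,0.8,0],0,1],
    [[0,0.8,0],0,1],
    [[0,0.4,0],0,1],
    [[0,0,0],0,1]
  ]
}}

```text
t: 8.0
eef_pos: [427.4, 42.2, 338.4]
orientation: [0.137, -3.092, -0.019]
ft_force: [0.6, 0.4, -2.1]
width: 24.5
```

```bash
python3 - <<'E'
from h import *
go(514.5,-85.4,220,4.5);zt()
E
```

```text
t 8.0 pos [427.4  42.2 338.4] yaw 5.07 tilt 2.78 w 24.5 F [ 0.64  0.4  -2.09] T [-0.1  -0.2   0.06]
 shift mm tool now [ -80.8 -136.4  112.9]  in fs [-1.616 -2.729  2.258] | if turned first [-1.536 -2.68   2.369]  turn fs 0.071
toolz [-0.0474  0.0101 -0.9988]
```

{"method": "send_rows", "body": {
  "series": [
    [[0,-0.4,0],0,1],
    [[0,-0.4,0],0,1],
    [[0,-0.4,0],0,1],
    [[0,-0.4,0],0,1],
    [[0,-0.4,0],0,1],
    [[0,-0.4,0],0,1],
    [[0,0,0],0,1]
  ]
}}

```text
t: 8.7
eef_pos: [440.2, -79.6, 340.2]
orientation: [0.151, -3.098, -0.019]
ft_force: [-0.0, 0.6, -2.1]
width: 24.8
```

```bash
python3 - <<'E'
from h import *
go(514.5,-85.4,220,4.5);zt()
E
```

```text
t 8.7 pos [440.2 -79.6 340.2] yaw 5.57 tilt 2.39 w 24.8 F [-0.01  0.59 -2.11] T [-0.02 -0.15  0.01]
 shift mm tool now [-78.1 -14.7 117. ]  in fs [-1.561 -0.294  2.34 ] | if turned first [-1.472 -0.233  2.403]  turn fs 0.133
toolz [-0.0406  0.01   -0.9991]
```

{"method": "send_rows", "body": {
  "series": [
    [[0,0.4,0],0.1,1],
    [[0,0.8,0],0,1],
    [[0,0.8,0],0,1],
    [[0,0.4,0],0,1],
    [[0,0,0],0,1]
  ]
}}

```text
t: 9.2
eef_pos: [430.3, 44.0, 343.1]
orientation: [0.122, -3.102, -0.019]
ft_force: [-0.6, -0.6, -0.8]
width: 24.5
```

```bash
python3 - <<'E'
from h import *
go(514.5,-85.4,220,4.5);zt()
E
```

```text
t 9.2 pos [430.3  44.  343.1] yaw 4.5 tilt 2.27 w 24.5 F [-0.57 -0.63 -0.81] T [-0.1  -0.19 -0.01]
 shift mm tool now [ -78.3 -137.3  118.4]  in fs [-1.565 -2.746  2.368] | if turned first [-1.477 -2.711  2.462]  turn fs -0.0
toolz [-0.038   0.011  -0.9992]
```

{"method": "send_rows", "body": {
  "series": [
    [[0,-0.4,0],0,1],
    [[0,-0.4,0],0,1],
    [[0,-0.4,0],0,1],
    [[0,-0.4,0],0,1],
    [[0,-0.4,0],0,1],
    [[0,-0.4,0],0,1],
    [[0,0,0],0,1]
  ]
}}

```text
t: 9.9
eef_pos: [440.4, -79.5, 343.7]
orientation: [0.131, -3.105, -0.018]
ft_force: [0.3, -0.0, -1.7]
width: 24.5
```

```bash
python3 - <<'E'
from h import *
go(514.5,-85.4,220,4.5);zt()
E
```

```text
t 9.9 pos [440.4 -79.5 343.7] yaw 4.83 tilt 2.04 w 24.5 F [ 0.28 -0.   -1.73] T [-0.01 -0.2  -0.03]
 shift mm tool now [-77.3 -13.7 121. ]  in fs [-1.547 -0.275  2.421] | if turned first [-1.467 -0.233  2.474]  turn fs 0.042
toolz [-0.034   0.0104 -0.9994]
```

{"method": "send_rows", "body": {
  "series": [
    [[-0.3,-0.2,0.3],0.04,1],
    [[-0.4,0,0.6],0,1],
    [[-0.4,0,0.6],0,1],
    [[-0.3,0,0.5],0,1],
    [[0,0,0.2],0,1],
    [[0,0,0],0,1]
  ]
}}

```text
t: 10.5
eef_pos: [510.7, -83.6, 231.0]
orientation: [0.119, -3.113, -0.018]
ft_force: [0.1, 0.5, -1.2]
width: 24.4
```

```bash
python3 - <<'E'
from h import *
go(514.5,-85.4,168,4.5);zt()
im=grab_frame('scene'); crop('scene',270,50,150,150,4,'pics/s4.png',im)
im=grab_frame('top'); crop('top',340,130,100,100,6,'pics/t4.png',im)
E
```

```text
t 10.5 pos [510.7 -83.6 231. ] yaw 4.38 tilt 1.65 w 24.4 F [ 0.08  0.48 -1.17] T [-0.02 -0.09  0.  ]
 shift mm tool now [-5.3 -2.9 62.9]  in fs [-0.106 -0.058  1.257] | if turned first [-0.073 -0.043  1.26 ]  turn fs -0.015
toolz [-0.0268  0.0105 -0.9996]
```

View pics/s4.png

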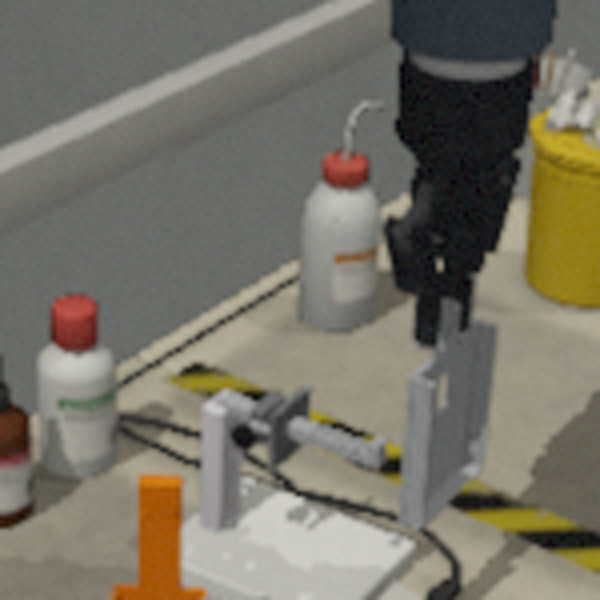

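View pics/t4.png

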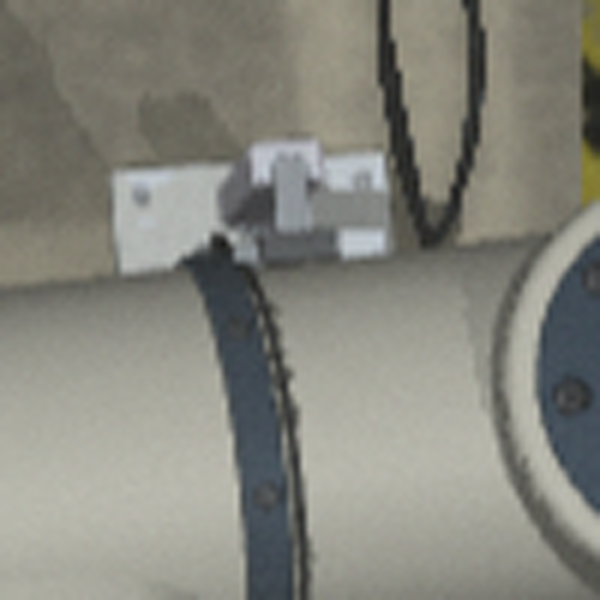

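{"method": "send_rows", "body": {
  "series": [
    [[-0.07,-0.05,0.4],-0.01,1],
    [[0,0,0.5],0,1],
    [[0,0,0.25],0,1],
    [[0,0,0],0,1]
  ]
}}

```text
t: 11.0
eef_pos: [516.6, -85.6, 182.3]
orientation: [0.124, -3.132, -0.016]
ft_force: [-0.7, -0.1, -1.8]
width: 24.5
```

```bash
python3 - <<'E'
from h import *
go(514.5,-85.4,168,4.5);zt()
im=grab_frame('scene'); crop('scene',320,100,100,100,6,'pics/s5.png',im)
E
```

```text
t 11.0 pos [516.6 -85.6 182.3] yaw 4.54 tilt 0.72 w 24.5 F [-0.74 -0.11 -1.83] T [-0.04 -0.04  0.02]
 shift mm tool now [ 2.   0.3 14.3]  in fs [0.04  0.005 0.286] | if turned first [0.042 0.008 0.286]  turn fs 0.005
toolz [-0.0079  0.0098 -0.9999]
```

View pics/s5.png

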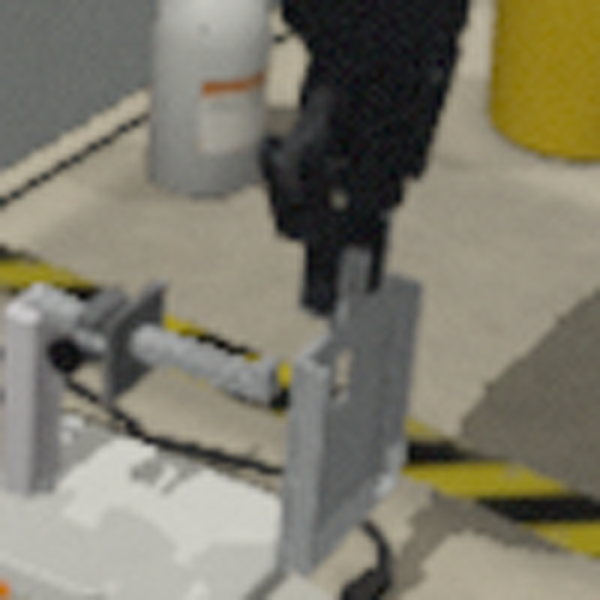

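{"method": "send_rows", "body": {
  "series": [
    [[0,0,0.25],0,1],
    [[0,0,0.02],0,1],
    [[0,0,0],0,1]
  ]
}}

```text
t: 11.35
eef_pos: [518.9, -85.7, 173.0]
orientation: [-0.125, 3.138, 0.015]
ft_force: [0.3, -0.6, -1.7]
width: 24.6
```

```bash
cat >> h.py <<'E'
def overlay(im,pts,x,y,w,h,f,out):
    c=cv2.resize(im[y:y+h,x:x+w],None,fx=f,fy=f,interpolation=cv2.INTER_CUBIC)
    for p in pts: cv2.circle(c,tuple(int(v) for v in ((p[0]-x+.5)*f,(p[1]-y+.5)*f)),2,(0,0,255),-1)
    cv2.imwrite(out,c)
TIP=np.array([545.5,-83.,125.]);YAW=np.radians(4.5)
def hk(p): # hook frame->world
    p=np.atleast_2d(p);c,s=np.cos(YAW),np.sin(YAW)
    return TIP+np.c_[p[:,0]*c-p[:,1]*s,p[:,0]*s+p[:,1]*c,p[:,2]]
def inhk(P):
    d=np.atleast_2d(P)-TIP;c,s=np.cos(YAW),np.sin(YAW)
    return np.c_[d[:,0]*c+d[:,1]*s,-d[:,0]*s+d[:,1]*c,d[:,2]]
E
python3 - <<'E'
from h import *
go(514.5,-85.4,168,4.5);zt()
e=telemetry.observe()['eef_pos'];h=inhk(e)[0];print('tcp in hook',h)
m=h+[-3.9,0,-54]; print('mid in hook',m)
pts=[m+[-2,a,b] for a in(-9.5,9.5) for b in (24,-4)]+[m+[-14,a,b] for a in(-45,45) for b in(-66,)]
hp=[[0,7,0],[0,-7,8],[0,7,8],[8,7,8],[0,7,-10],[0,-7,-10]]
im=grab_frame('scene'); overlay(im,np.r_[proj('scene',hk(pts)),proj('scene',hk(hp))],340,130,60,70,9,'pics/s6.png')
E
```

```text
t 11.35 pos [518.9 -85.7 173. ] yaw 4.58 tilt 0.54 w 24.6 F [ 0.33 -0.56 -1.7 ] T [-0.02  0.01 -0.04]
 shift mm tool now [4.3 0.6 5. ]  in fs [0.087 0.012 0.1  ] | if turned first [0.087 0.013 0.1  ]  turn fs 0.01
toolz [ 0.001   0.0093 -1.    ]
tcp in hook [-26.7654867   -0.62369038  48.02310628]
mid in hook [-30.6654867   -0.62369038  -5.97689372]
```

View pics/s6.png

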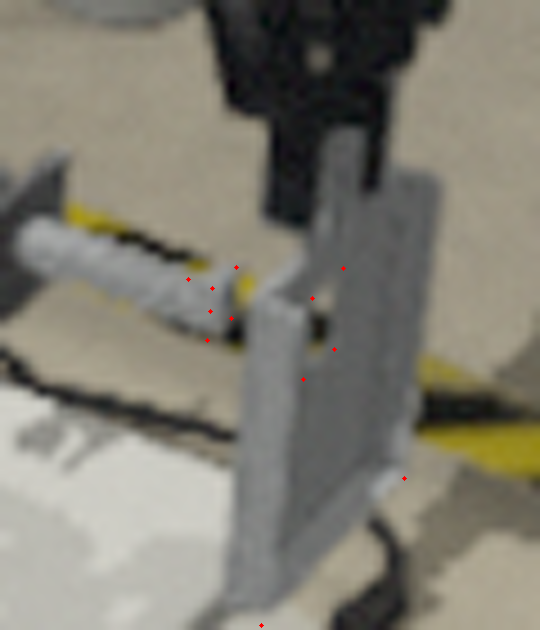

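```bash
python3 - <<'E'
from h import *
im=grab_frame('scene'); overlay(im,[],345,140,50,60,13,'pics/s7.png')
h=inhk(telemetry.observe()['eef_pos'])[0];m=h+[-3.9,0,-54]
f=lambda P:((proj('scene',hk(P))-[345,140]+.5)*13).round(0).tolist()
print('hole -y top,bot,+y top,bot',f([m+[-2,a,b] for a in(-9.5,9.5) for b in (24,-4)]))
print('rim +y: front foot, back foot',f([m+[-14,45,-66],m+[2,45,-66],m+[-14,-45,-66]]))
print('tip',f([[0,7,8],[0,-7,8],[8,7,8],[8,-7,8],[0,7,-10],[0,-7,-10]]))
E
```

```text
hole -y top,bot,+y top,bot [[432.0, 260.0], [419.0, 377.0], [387.0, 303.0], [374.0, 420.0]]
rim +y: front foot, back foot [[314.0, 776.0], [244.0, 748.0], [519.0, 562.0]]
tip [[242.0, 287.0], [276.0, 256.0], [207.0, 274.0], [242.0, 243.0], [235.0, 361.0], [269.0, 330.0]]
```

View pics/s7.png

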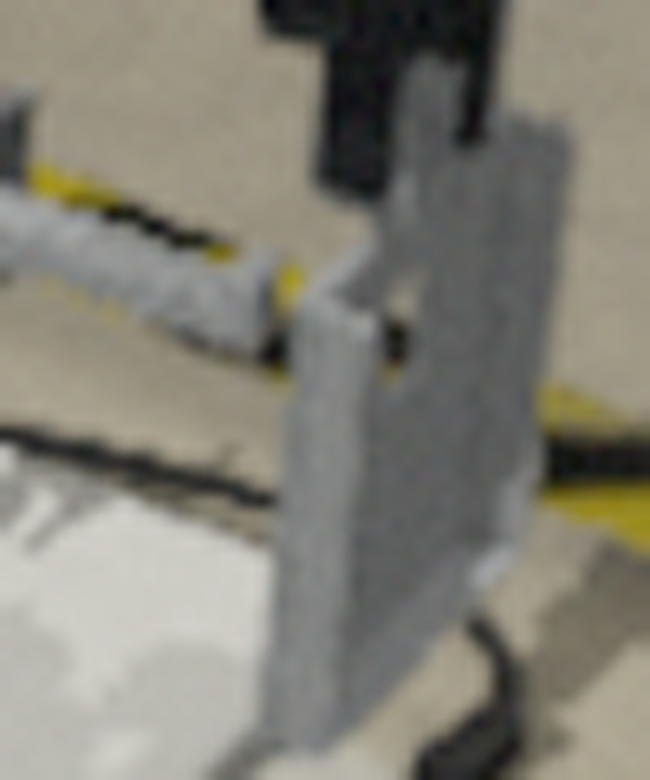

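{"method": "send_rows", "body": {
  "series": [
    [[0,0.02,0.12],0,1],
    [[0,0,0],0,1],
    [[-0.15,0,0],0,1],
    [[0,0,0],0,1]
  ]
}}

```text
t: 11.85
eef_pos: [527.0, -83.8, 166.7]
orientation: [-0.126, 3.138, 0.015]
ft_force: [-0.6, -0.3, -1.5]
width: 24.8
```

```bash
cat >> h.py <<'E'
def rep(dz,dx=-3.9,yaw=4.5):
    s=telemetry.observe();h=inhk(s['eef_pos'])[0]
    M=R.from_rotvec(s['orientation']).as_matrix()
    print('t',round(s['t'],2),'tcp hook',h.round(1),'mid hook',(h+[dx,0,dz]).round(1),'yaw',np.degrees(np.arctan2(-M[0,1],M[1,1])).round(2),'F',s['ft_force'].round(1),'T',s['ft_torque'].round(2),'w',round(s['width'],1),'tz',M[:2,2].round(3))
E
python3 - <<'E'
from h import *
rep(-54)
E
```

```text
t 11.85 tcp hook [-18.5   0.6  41.7] mid hook [-22.4   0.6 -12.3] yaw 4.58 F [-0.6 -0.3 -1.5] T [-0.02  0.06 -0.01] w 24.8 tz [0.001 0.009]
```

{"method": "send_rows", "body": {
  "series": [
    [[0,-0.01,-0.03],0,1],
    [[-0.15,0,0],0,1],
    [[-0.1,0,0],0,1],
    [[0,0,0],0,1]
  ]
}}

```text
t: 12.25
eef_pos: [541.1, -83.3, 168.5]
orientation: [-0.125, 3.137, 0.015]
ft_force: [0.6, -0.6, -0.6]
width: 24.6
```

```bash
python3 - <<'E'
from h import *
rep(-54)
im=grab_frame('scene'); overlay(im,[],335,130,60,60,11,'pics/s8.png')
E
```

```text
t 12.25 tcp hook [-4.4  0.  43.5] mid hook [ -8.3   0.  -10.5] yaw 4.58 F [ 0.6 -0.6 -0.6] T [ 0.01 -0.    0.02] w 24.6 tz [0.002 0.009]
```

View pics/s8.png

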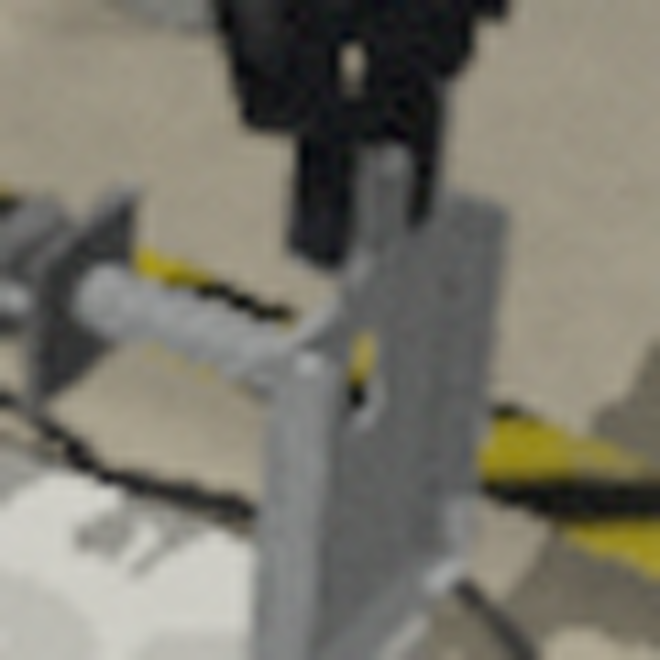

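{"method": "send_rows", "body": {
  "series": [
    [[-0.08,0,0],0,1],
    [[-0.08,0,0],0,1],
    [[0,0,0],0,1]
  ]
}}

```text
t: 12.6
eef_pos: [549.3, -82.7, 168.4]
orientation: [-0.125, 3.138, 0.015]
ft_force: [0.2, 0.3, -2.7]
width: 24.4
```

```bash
python3 - <<'E'
from h import *
rep(-54)
im=grab_frame('scene'); overlay(im,[],335,130,60,60,11,'pics/s9.png')
E
```

```text
t 12.6 tcp hook [ 3.9  0.  43.4] mid hook [ -0.    0.  -10.6] yaw 4.58 F [ 0.2  0.3 -2.7] T [0.02 0.05 0.02] w 24.4 tz [0.001 0.009]
```

View pics/s9.png

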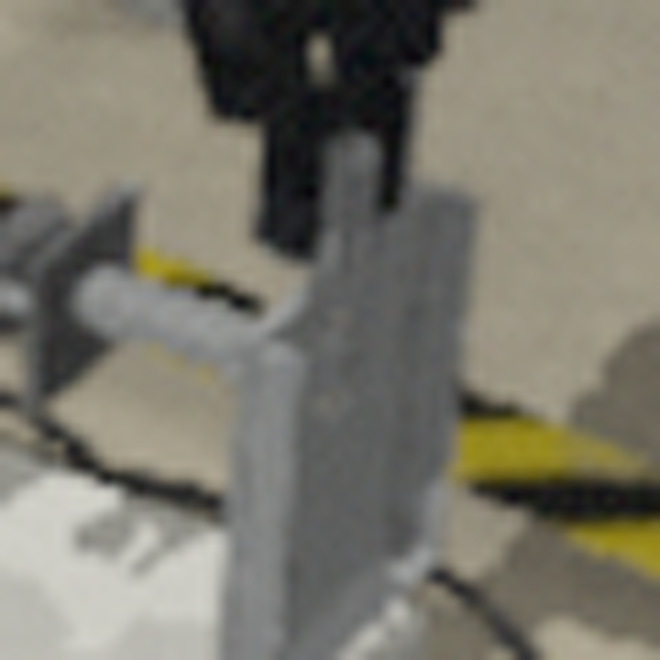

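{"method": "send_rows", "body": {
  "series": [
    [[-0.1,0,0],0,1],
    [[-0.1,0,0],0,1],
    [[-0.1,0,0],0,1],
    [[-0.1,0,0],0,1],
    [[0,0,0],0,1]
  ]
}}

```text
t: 13.15
eef_pos: [570.9, -80.9, 168.4]
orientation: [-0.125, 3.138, 0.015]
ft_force: [0.3, -0.8, -1.6]
width: 24.5
```

```bash
python3 - <<'E'
from h import *
rep(-54)
im=grab_frame('scene'); overlay(im,[],325,120,60,60,11,'pics/s10.png')
E
```

```text
t 13.15 tcp hook [25.5  0.1 43.4] mid hook [ 21.6   0.1 -10.6] yaw 4.58 F [ 0.3 -0.8 -1.6] T [-0.02  0.08 -0.05] w 24.5 tz [0.001 0.009]
```

View pics/s10.png

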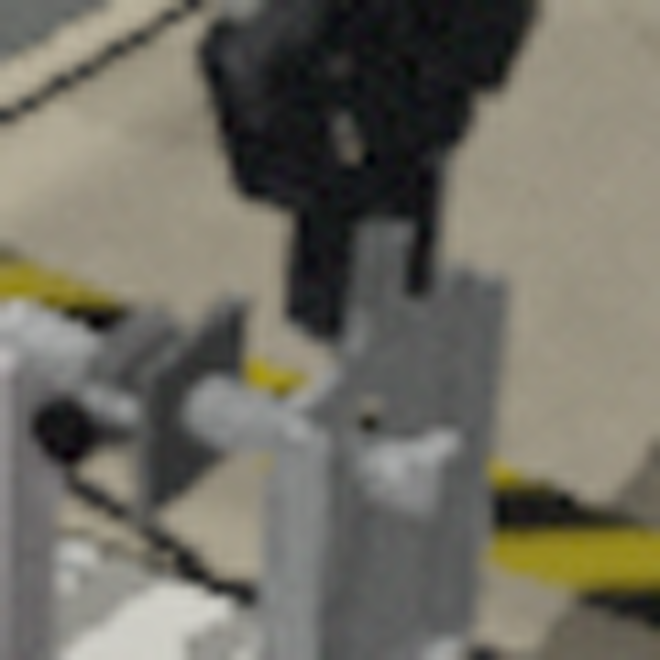

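{"method": "send_rows", "body": {
  "series": [
    [[0,0,0.1],0,1],
    [[0,0,0.08],0,1],
    [[0,0,0.02],0,1],
    [[0,0,0],0,1]
  ]
}}

```text
t: 13.6
eef_pos: [570.0, -80.8, 157.1]
orientation: [-0.125, 3.139, 0.015]
ft_force: [-0.8, 0.1, -1.3]
width: 24.2
```

```bash
python3 - <<'E'
from h import *
rep(-54)
E
```

```text
t 13.6 tcp hook [24.5  0.2 32.1] mid hook [ 20.6   0.2 -21.9] yaw 4.57 F [-0.8  0.1 -1.3] T [-0.03  0.   -0.02] w 24.2 tz [-0.    0.01]
```

{"method": "send_rows", "body": {
  "series": [
    [[0,0,0.02],0,1],
    [[0,0,0.01],0,1]
  ]
}}

```text
t: 13.8
eef_pos: [569.8, -80.9, 155.7]
orientation: [-0.125, 3.139, 0.015]
ft_force: [0.6, -0.6, -2.5]
width: 24.4
```

{"method": "send_rows", "body": {
  "series": [
    [[0,0,0.02],0,1],
    [[0,0,0],0,1]
  ]
}}

```text
t: 14.0
eef_pos: [569.9, -80.9, 154.7]
orientation: [-0.125, 3.138, 0.015]
ft_force: [-0.8, 0.2, -1.5]
width: 24.5
```

```bash
python3 - <<'E'
from h import *
rep(-54)
E
```

```text
t 14.0 tcp hook [24.5  0.2 29.7] mid hook [ 20.6   0.2 -24.3] yaw 4.57 F [-0.8  0.2 -1.5] T [-0.06  0.01 -0.04] w 24.5 tz [0.   0.01]
```

{"method": "send_rows", "body": {
  "series": [
    [[0,0,0.02],0,1],
    [[0,0,0],0,1]
  ]
}}

```text
t: 14.2
eef_pos: [570.3, -80.9, 154.6]
orientation: [-0.126, 3.137, 0.015]
ft_force: [0.5, -0.3, -1.6]
width: 24.4
```

{"method": "send_rows", "body": {
  "series": [
    [[0,0,0.02],0,1],
    [[0,0,0],0,1]
  ]
}}

```text
t: 14.4
eef_pos: [570.6, -80.9, 154.5]
orientation: [-0.126, 3.136, 0.014]
ft_force: [0.0, -0.7, -1.8]
width: 24.9
```

{"method": "send_rows", "body": {
  "series": [
    [[-0.12,0,0],0,1],
    [[-0.12,0,0],0,1],
    [[-0.12,0,0],0,1],
    [[-0.1,0,0],0,1],
    [[0,0,0],0,1]
  ]
}}

```text
t: 14.9
eef_pos: [595.6, -79.4, 154.4]
orientation: [-0.126, 3.137, 0.013]
ft_force: [-1.2, 0.6, 1.8]
width: 24.4
```

```bash
python3 - <<'E'
from h import *
rep(-54)
im=grab_frame('scene'); overlay(im,[],325,120,60,60,11,'pics/s11.png')
E
```

```text
t 14.9 tcp hook [50.2 -0.3 29.4] mid hook [ 46.3  -0.3 -24.6] yaw 4.6 F [-1.2  0.6  1.8] T [-0.    0.48  0.  ] w 24.4 tz [0.002 0.008]
```

View pics/s11.png

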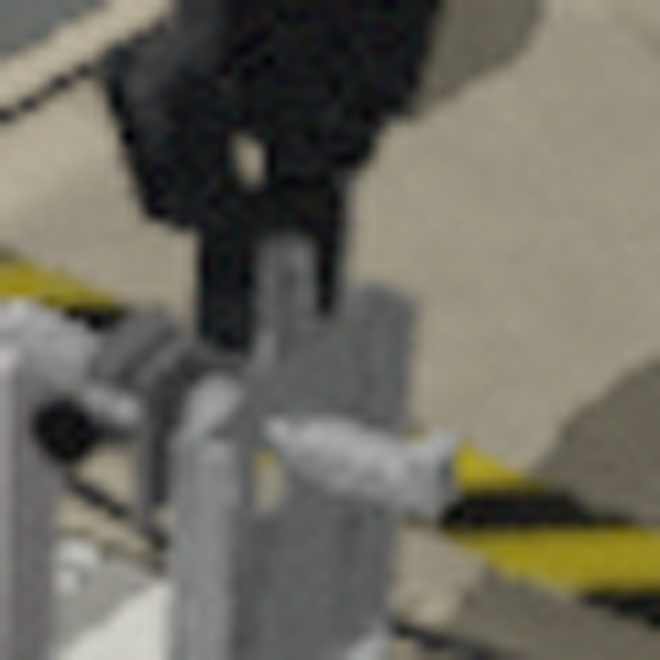

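{"method": "send_rows", "body": {
  "series": [
    [[-0.04,0,-0.02],0,1],
    [[-0.04,0,0],0,1],
    [[0,0,0],0,1]
  ]
}}

```text
t: 15.25
eef_pos: [599.6, -78.7, 154.5]
orientation: [-0.125, 3.137, 0.014]
ft_force: [0.7, 0.3, -1.0]
width: 24.2
```

```bash
python3 - <<'E'
from h import *
rep(-54)
E
```

```text
t 15.25 tcp hook [54.3  0.1 29.5] mid hook [ 50.4   0.1 -24.5] yaw 4.58 F [ 0.7  0.3 -1. ] T [-0.04 -0.05 -0.03] w 24.2 tz [0.002 0.009]
```

{"method": "send_rows", "body": {
  "series": [
    [[-0.04,0,0],0,1],
    [[-0.04,0,0],0,1],
    [[0,0,0],0,1]
  ]
}}

```text
t: 15.55
eef_pos: [603.7, -78.4, 154.5]
orientation: [-0.125, 3.137, 0.014]
ft_force: [0.5, 0.1, -1.0]
width: 24.3
```

```bash
python3 - <<'E'
from h import *
rep(-54)
E
```

```text
t 15.55 tcp hook [58.4  0.  29.5] mid hook [ 54.5   0.  -24.5] yaw 4.58 F [ 0.5  0.1 -1. ] T [ 0.01  0.   -0.02] w 24.3 tz [0.001 0.009]
```

{"method": "send_rows", "body": {
  "series": [
    [[-0.04,0,0],0,1],
    [[0,0,0],0,1]
  ]
}}

```text
t: 15.75
eef_pos: [605.9, -78.2, 154.5]
orientation: [-0.125, 3.137, 0.014]
ft_force: [-0.6, -1.0, 0.3]
width: 24.4
```

```bash
python3 - <<'E'
from h import *
rep(-54)
E
```

```text
t 15.75 tcp hook [60.6  0.  29.5] mid hook [ 56.7   0.  -24.5] yaw 4.58 F [-0.6 -1.   0.3] T [-0.14 -0.06 -0.05] w 24.4 tz [0.002 0.009]
```

{"method": "send_rows", "body": {
  "series": [
    [[-0.04,0,0],0,1],
    [[0,0,0],0,1]
  ]
}}

```text
t: 15.95
eef_pos: [608.1, -78.0, 154.5]
orientation: [-0.125, 3.137, 0.014]
ft_force: [0.1, -0.7, -0.6]
width: 24.5
```

```bash
python3 - <<'E'
from h import *
rep(-54)
E
```

```text
t 15.95 tcp hook [62.8  0.1 29.5] mid hook [ 58.9   0.1 -24.5] yaw 4.58 F [ 0.1 -0.7 -0.6] T [-0.11 -0.03 -0.  ] w 24.5 tz [0.002 0.009]
```

{"method": "send_rows", "body": {
  "series": [
    [[-0.04,0,0],0,1],
    [[0,0,0],0,1]
  ]
}}

```text
t: 16.15
eef_pos: [610.2, -77.8, 154.5]
orientation: [-0.125, 3.137, 0.014]
ft_force: [0.4, -0.7, -1.8]
width: 24.2
```

```bash
python3 - <<'E'
from h import *
rep(-54)
im=grab_frame('scene'); overlay(im,[],325,120,60,60,11,'pics/s12.png')
E
```

```text
t 16.15 tcp hook [64.9  0.1 29.5] mid hook [ 61.    0.1 -24.5] yaw 4.58 F [ 0.4 -0.7 -1.8] T [-0.07 -0.07 -0.02] w 24.2 tz [0.002 0.009]
```

View pics/s12.png

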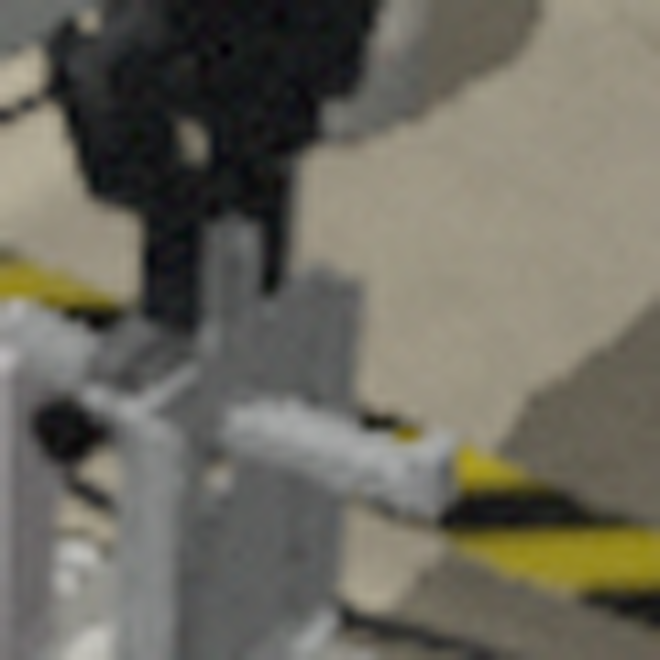

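{"method": "send_rows", "body": {
  "series": [
    [[-0.04,0,0],0,1],
    [[0,0,0],0,1]
  ]
}}

```text
t: 16.4
eef_pos: [612.3, -77.7, 154.5]
orientation: [-0.125, 3.137, 0.014]
ft_force: [0.5, -0.0, -0.2]
width: 24.6
```

```bash
python3 - <<'E'
from h import *
rep(-54)
E
```

```text
t 16.4 tcp hook [67.   0.1 29.5] mid hook [ 63.1   0.1 -24.5] yaw 4.58 F [ 0.5 -0.  -0.2] T [-0.1  -0.11 -0.04] w 24.6 tz [0.002 0.009]
```

{"method": "send_rows", "body": {
  "series": [
    [[-0.03,0,0],0,1],
    [[0,0,0],0,1]
  ]
}}

```text
t: 16.6
eef_pos: [613.9, -77.5, 154.5]
orientation: [-0.125, 3.137, 0.014]
ft_force: [0.5, -0.3, -0.3]
width: 24.2
```

```bash
python3 - <<'E'
from h import *
rep(-54)
E
```

```text
t 16.6 tcp hook [68.7  0.1 29.5] mid hook [ 64.8   0.1 -24.5] yaw 4.58 F [ 0.5 -0.3 -0.3] T [-0.04 -0.05 -0.03] w 24.2 tz [0.002 0.009]
```

{"method": "send_rows", "body": {
  "series": [
    [[-0.03,0,0],0,1],
    [[0,0,0],0,1]
  ]
}}

```text
t: 16.8
eef_pos: [615.3, -77.4, 154.5]
orientation: [-0.125, 3.138, 0.014]
ft_force: [-0.5, -0.7, -0.4]
width: 24.1
```

```bash
python3 - <<'E'
from h import *
rep(-54)
E
```

```text
t 16.8 tcp hook [70.   0.1 29.5] mid hook [ 66.1   0.1 -24.5] yaw 4.57 F [-0.5 -0.7 -0.4] T [-0.02  0.08  0.  ] w 24.1 tz [0.001 0.009]
```

{"method": "send_rows", "body": {
  "series": [
    [[-0.03,0,0],0,1],
    [[0,0,0],0,1]
  ]
}}

```text
t: 17.0
eef_pos: [616.0, -77.3, 154.5]
orientation: [0.125, -3.139, -0.014]
ft_force: [-1.9, -0.2, -0.1]
width: 24.6
```

```bash
python3 - <<'E'
from h import *
rep(-54)
E
```

```text
t 17.0 tcp hook [70.7  0.1 29.5] mid hook [ 66.8   0.1 -24.5] yaw 4.57 F [-1.9 -0.2 -0.1] T [0.02 0.53 0.  ] w 24.6 tz [-0.001  0.009]
```

{"method": "send_rows", "body": {
  "series": [
    [[-0.03,0,0],0,1],
    [[0,0,0],0,1]
  ]
}}

```text
t: 17.2
eef_pos: [616.6, -77.3, 154.5]
orientation: [0.125, -3.136, -0.014]
ft_force: [-1.6, 0.4, 0.8]
width: 24.4
```

```bash
python3 - <<'E'
from h import *
rep(-54)
E
```

```text
t 17.2 tcp hook [71.3  0.1 29.5] mid hook [ 67.4   0.1 -24.5] yaw 4.57 F [-1.6  0.4  0.8] T [ 0.09  0.77 -0.01] w 24.4 tz [-0.003  0.009]
```

{"method": "send_rows", "body": {
  "series": [
    [[-0.03,0,0],0,1],
    [[0,0,0],0,1]
  ]
}}

```text
t: 17.4
eef_pos: [617.1, -77.3, 154.4]
orientation: [0.125, -3.134, -0.014]
ft_force: [-3.9, 0.4, 2.0]
width: 24.3
```

```bash
python3 - <<'E'
from h import *
rep(-54)
E
```

```text
t 17.4 tcp hook [71.9  0.1 29.4] mid hook [ 68.    0.1 -24.6] yaw 4.56 F [-3.9  0.4  2. ] T [ 0.11  1.11 -0.03] w 24.3 tz [-0.005  0.009]
```

{"method": "send_rows", "body": {
  "series": [
    [[-0.03,0,0],0,1],
    [[-0.01,0,0],0,1],
    [[0,0,0],0,1]
  ]
}}

```text
t: 17.7
eef_pos: [617.6, -77.2, 154.4]
orientation: [0.125, -3.131, -0.014]
ft_force: [-4.6, -0.3, 1.3]
width: 24.4
```

```bash
python3 - <<'E'
from h import *
for i in range(4):
  rep(-54); grab_frame('scene')
E
```

```text
t 17.7 tcp hook [72.3  0.1 29.4] mid hook [ 68.4   0.1 -24.6] yaw 4.56 F [-4.6 -0.3  1.3] T [ 0.11  1.37 -0.04] w 24.4 tz [-0.009  0.009]
t 17.75 tcp hook [72.3  0.1 29.4] mid hook [ 68.4   0.1 -24.6] yaw 4.55 F [-4.2  0.7  1.1] T [ 0.08  1.56 -0.05] w 24.2 tz [-0.009  0.009]
t 17.8 tcp hook [72.3  0.1 29.4] mid hook [ 68.4   0.1 -24.6] yaw 4.55 F [-4.3  0.8  3.1] T [0.16 1.6  0.01] w 24.6 tz [-0.009  0.009]
t 17.85 tcp hook [72.3  0.1 29.4] mid hook [ 68.4   0.1 -24.6] yaw 4.55 F [-4.7  0.6  2.5] T [0.11 1.64 0.01] w 24.5 tz [-0.009  0.009]
```

{"method": "send_rows", "body": {
  "series": [
    [[0.03,0,0],0,1],
    [[0.01,0,0],0,1],
    [[0,0,0],0,0.3],
    [[0,0,0],0,0.0],
    [[0,0,0],0,-0.3],
    [[0,0,0],0,-0.3],
    [[0,0,0],0,-0.3]
  ]
}}

```text
t: 18.6
eef_pos: [619.5, -77.2, 155.1]
orientation: [-0.125, 3.138, 0.014]
ft_force: [-0.9, 1.2, 0.3]
width: 55.5
```

```bash
python3 - <<'E'
from h import *
rep(-54)
im=grab_frame('scene'); overlay(im,[],315,110,70,70,9,'pics/s13.png')
E
```

```text
t 18.6 tcp hook [74.2 -0.  30.1] mid hook [ 70.3  -0.  -23.9] yaw 4.58 F [-0.9  1.2  0.3] T [-0.05  0.03 -0.02] w 55.5 tz [0.    0.009]
```

View pics/s13.png

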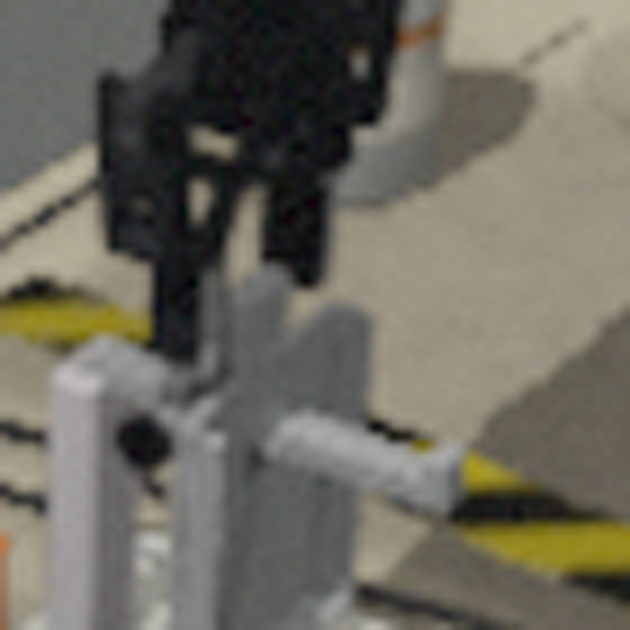

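{"method": "send_rows", "body": {
  "series": [
    [[0,0,-0.2],0,-0.4],
    [[0,0,-0.5],0,-0.6],
    [[0,0,-0.7],0,-1],
    [[0.1,0,-0.6],0,-1],
    [[0.1,0,-0.4],0,-1],
    [[0,0,0],0,-1]
  ]
}}

```text
t: 19.25
eef_pos: [608.9, -79.8, 283.0]
orientation: [-0.125, 3.138, 0.012]
ft_force: [-0.2, 0.7, 0.5]
width: 85.2
```

```bash
python3 - <<'E'
from h import *
rep(-54); go(480.5,368.1,240,3.5)
im=grab_frame('scene'); overlay(im,[],315,110,70,70,9,'pics/s14.png')
E
```

```text
t 19.25 tcp hook [ 63.5  -1.8 158. ] mid hook [ 59.6  -1.8 104. ] yaw 4.57 F [-0.2  0.7  0.5] T [-0.1  -0.07  0.02] w 85.2 tz [0.001 0.007]
t 19.25 pos [608.9 -79.8 283. ] yaw 4.57 tilt 0.43 w 85.2 F [-0.22  0.69  0.5 ] T [-0.1  -0.07  0.02]
 shift mm tool now [ 92.4 456.4  46.2]  in fs [1.849 9.127 0.924] | if turned first [2.017 9.098 0.86 ]  turn fs 0.134
```

View pics/s14.png

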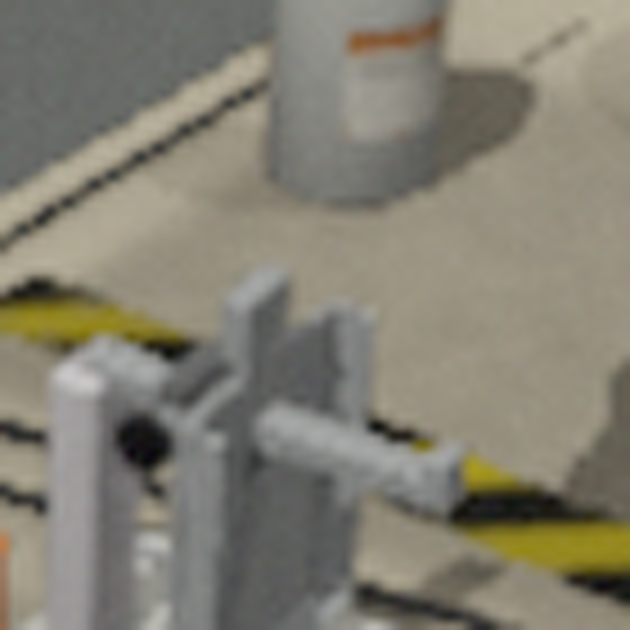

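{"method": "send_rows", "body": {
  "series": [
    [[0.2,0.2,0],0.13,-1],
    [[0.2,0.4,0],0,-1],
    [[0.2,0.5,0],0,-1],
    [[0.2,0.5,0],0,-1],
    [[0.2,0.5,0],0,-1],
    [[0.2,0.5,0],0,-1],
    [[0.2,0.5,0],0,-1],
    [[0.1,0.5,0],0,-1],
    [[0.1,0.5,0],0,-1],
    [[0.1,0.5,0],0,-1],
    [[0.1,0.5,0],0,-1],
    [[0.1,0.5,0],0,-1],
    [[0.1,0.5,0],0,-1],
    [[0,0.5,0],0,-1],
    [[0,0.5,0],0,-1],
    [[0,0.5,0],0,-1],
    [[0,0.4,0],0,-1],
    [[0,0.2,0],0,-1],
    [[0,0,0],0,-1]
  ]
}}

```text
t: 21.2
eef_pos: [472.5, 338.0, 268.0]
orientation: [0.091, -3.111, 0.002]
ft_force: [0.7, 0.0, 0.6]
width: 85.1
```

```bash
python3 - <<'E'
from h import *
go(480.5,368.1,200,3.5);zt()
im=grab_frame('top'); crop('top',160,170,150,110,5,'pics/t5.png',im)
im=grab_frame('scene'); crop('scene',225,195,130,150,4,'pics/s15.png',im)
E
```

```text
t 21.2 pos [472.5 338.  268. ] yaw 3.36 tilt 1.66 w 85.1 F [0.65 0.   0.56] T [-0.08 -0.08 -0.02]
 shift mm tool now [-11.7  29.7  67.7]  in fs [-0.234  0.593  1.353] | if turned first [-0.196  0.592  1.36 ]  turn fs -0.017
toolz [-0.029  -0.0022 -0.9996]
```

View pics/s15.png

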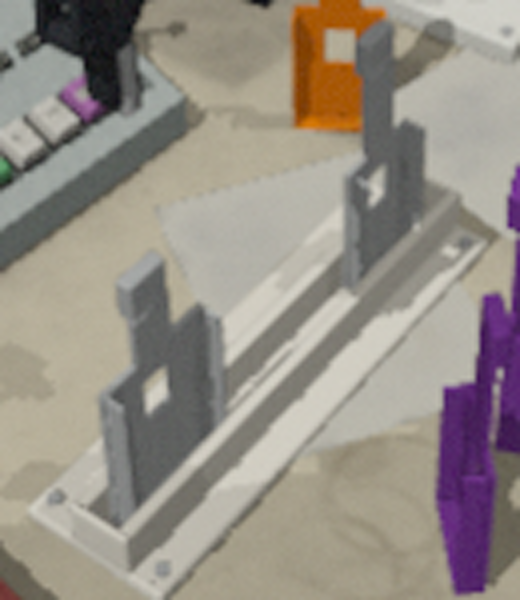

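{"method": "send_rows", "body": {
  "series": [
    [[-0.1,0.3,0.3],0,-1],
    [[-0.1,0.3,0.5],0,-1],
    [[0,0,0.4],0,-1],
    [[0,0,0.1],0,-1],
    [[0,0,0],0,-1]
  ]
}}

```text
t: 21.8
eef_pos: [481.2, 366.0, 200.7]
orientation: [0.082, -3.113, -0.0]
ft_force: [-0.0, -0.3, -0.1]
width: 85.5
```

```bash
python3 - <<'E'
from h import *
go(480.5,368.1,149,3.5);zt()
E
```

```text
t 21.8 pos [481.2 366.  200.7] yaw 3.03 tilt 1.55 w 85.5 F [-0.02 -0.32 -0.06] T [ 0.04 -0.11 -0.01]
 shift mm tool now [-0.9  2.1 51.7]  in fs [-0.017  0.042  1.034] | if turned first [0.011 0.043 1.034]  turn fs -0.059
toolz [-2.710e-02 -5.000e-04 -9.996e-01]
```

{"method": "send_rows", "body": {
  "series": [
    [[0,0.05,0.3],-0.06,-1],
    [[0,0,0.4],0,-1],
    [[0,0,0.2],0,-1],
    [[0,0,0],0,-1]
  ]
}}

```text
t: 22.2
eef_pos: [482.1, 368.5, 158.5]
orientation: [0.094, -3.119, -0.006]
ft_force: [0.4, 0.9, -0.4]
width: 85.5
```

```bash
python3 - <<'E'
from h import *
go(480.5,368.1,149,3.5);zt()
E
```

```text
t 22.2 pos [482.1 368.5 158.5] yaw 3.44 tilt 1.26 w 85.5 F [ 0.42  0.92 -0.38] T [ 0.01 -0.03  0.02]
 shift mm tool now [ 1.4 -0.3  9.6]  in fs [ 0.028 -0.007  0.192] | if turned first [ 0.033 -0.006  0.191]  turn fs -0.008
toolz [-0.0218  0.0034 -0.9998]
```

{"method": "send_rows", "body": {
  "series": [
    [[0.03,0,0.18],0,-1],
    [[0,0,0.03],0,-1],
    [[0,0,0],0,-1]
  ]
}}

```text
t: 22.5
eef_pos: [481.5, 368.9, 150.2]
orientation: [0.093, -3.122, -0.01]
ft_force: [0.4, 0.4, 0.7]
width: 85.4
```

```bash
python3 - <<'E'
from h import *
go(480.5,368.1,149,3.5);zt()
E
```

```text
t 22.5 pos [481.5 368.9 150.2] yaw 3.42 tilt 1.11 w 85.4 F [0.38 0.38 0.68] T [-0.05 -0.02 -0.02]
 shift mm tool now [ 1.1 -0.8  1.2]  in fs [ 0.021 -0.015  0.024] | if turned first [ 0.022 -0.015  0.023]  turn fs -0.01
toolz [-0.0184  0.006  -0.9998]
```

{"method": "send_rows", "body": {
  "series": [
    [[0.02,-0.01,0.02],0,1],
    [[0,0,0],0,1],
    [[0,0,0],0,1],
    [[0,0,0],0,1],
    [[0,0,0],0,1],
    [[0,0,0],0,1],
    [[0,0,0],0,1],
    [[0,0,0],0,1]
  ]
}}

```text
t: 23.3
eef_pos: [481.2, 369.0, 150.9]
orientation: [0.094, -3.124, -0.013]
ft_force: [-0.3, 0.7, -0.3]
width: 24.2
```

```bash
python3 - <<'E'
from h import *
go(480.5,368.1,149,3.5);zt()
E
```

```text
t 23.3 pos [481.2 369.  150.9] yaw 3.45 tilt 1.03 w 24.2 F [-0.26  0.66 -0.3 ] T [-0.03 -0.1   0.02]
 shift mm tool now [ 0.7 -0.9  1.9]  in fs [ 0.014 -0.018  0.037] | if turned first [ 0.015 -0.018  0.037]  turn fs -0.007
toolz [-0.016   0.0081 -0.9998]
```

{"method": "send_rows", "body": {
  "series": [
    [[0,0,-0.3],0,1],
    [[0,0,-0.6],0,1],
    [[0,0,-0.8],0,1],
    [[0,0,-0.8],0,1],
    [[0,0,-0.8],0,1],
    [[0,0,-0.6],0,1],
    [[0,0,-0.3],0,1],
    [[0,0,0],0,1]
  ]
}}

```text
t: 24.1
eef_pos: [482.9, 365.6, 363.4]
orientation: [0.092, -3.114, -0.002]
ft_force: [-0.7, 0.1, -1.6]
width: 24.3
```

```bash
python3 - <<'E'
from h import *
go(481.2,369,360,3.5);zt()
im=grab_frame('scene'); crop('scene',200,100,130,150,4,'pics/s16.png',im)
E
```

```text
t 24.1 pos [482.9 365.6 363.4] yaw 3.38 tilt 1.49 w 24.3 F [-0.68  0.07 -1.61] T [ 0.04 -0.1   0.03]
 shift mm tool now [1.4 3.5 3.5]  in fs [0.028 0.07  0.069] | if turned first [0.03  0.07  0.069]  turn fs -0.015
toolz [-2.600e-02  3.000e-04 -9.997e-01]
```

View pics/s16.png

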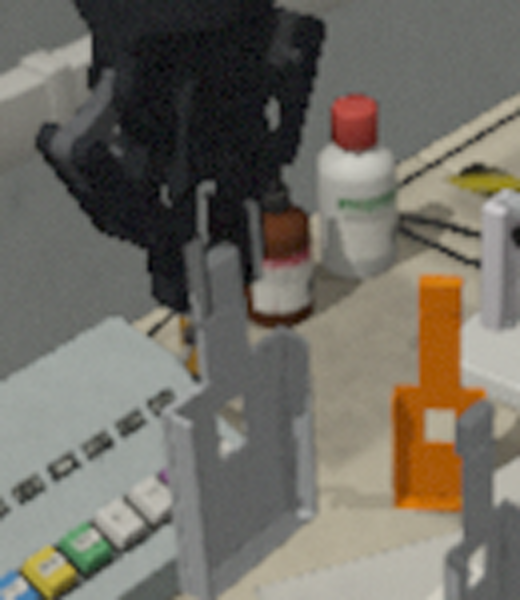

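{"method": "send_rows", "body": {
  "series": [
    [[0,-0.2,0],0,1],
    [[0,-0.4,0],0,1],
    [[0,-0.45,0],0,1],
    [[0,-0.45,0],0,1],
    [[0,-0.45,0],0,1],
    [[0,-0.45,0],0,1],
    [[0,-0.45,0],0,1],
    [[0,-0.45,0],0,1],
    [[0,-0.45,0],0,1],
    [[0,-0.45,0],0,1],
    [[0,-0.45,0],0,1],
    [[0,-0.45,0],0,1],
    [[0,-0.45,0],0,1],
    [[0,-0.45,0],0,1],
    [[0,-0.3,0],0,1],
    [[0,0,0],0,1]
  ]
}}

```text
t: 25.75
eef_pos: [488.6, 26.9, 337.0]
orientation: [0.091, -3.067, 0.035]
ft_force: [0.0, 0.2, -1.5]
width: 24.3
```

```bash
python3 - <<'E'
from h import *
go(505,-85,340,4.5);zt()
E
```

```text
t 25.75 pos [488.6  26.9 337. ] yaw 3.42 tilt 4.36 w 24.3 F [ 0.    0.19 -1.52] T [ 0.14 -0.28  0.01]
 shift mm tool now [  -9.6 -112.7   -1.4]  in fs [-0.193 -2.254 -0.029] | if turned first [-0.152 -2.257 -0.06 ]  turn fs -0.134
toolz [-0.072  -0.0246 -0.9971]
```

{"method": "send_rows", "body": {
  "series": [
    [[0,-0.4,0],0,1],
    [[0,0,0],0,1],
    [[0,-0.4,0],0,1],
    [[0,0,0],0,1]
  ]
}}

```text
t: 26.15
eef_pos: [488.1, -14.0, 333.1]
orientation: [0.09, -3.059, 0.034]
ft_force: [0.2, 1.2, -1.2]
width: 24.1
```

```bash
python3 - <<'E'
from h import *
go(505,-85,340,4.5);zt();print(telemetry.observe()['qpos'].round(3))
E
```

```text
t 26.15 pos [488.1 -14.  333.1] yaw 3.43 tilt 4.81 w 24.1 F [ 0.25  1.25 -1.24] T [ 0.18 -0.27  0.01]
 shift mm tool now [-12.2 -72.   -6.5]  in fs [-0.243 -1.44  -0.13 ] | if turned first [-0.226 -1.442 -0.139]  turn fs -0.134
toolz [-0.0801 -0.0248 -0.9965]
[ 2.930e-01  1.790e-01  2.420e-01  1.000e-03 -1.718e+00 -1.805e+00]
```

{"method": "send_rows", "body": {
  "series": [
    [[0,0,0.3],0,1],
    [[0,0,0.4],0,1],
    [[0,0,0.3],0,1],
    [[0,0,0],0,1]
  ]
}}

```text
t: 26.55
eef_pos: [482.1, -12.8, 278.7]
orientation: [0.091, -3.055, 0.032]
ft_force: [-0.5, 0.3, -1.3]
width: 24.4
```

```bash
python3 - <<'E'
from h import *
go(505,-85,340,4.5);zt();print(telemetry.observe()['qpos'].round(3))
E
```

```text
t 26.55 pos [482.1 -12.8 278.7] yaw 3.45 tilt 5.0 w 24.4 F [-0.48  0.28 -1.27] T [ 0.14 -0.24 -0.  ]
 shift mm tool now [-13.4 -74.5 -61.3]  in fs [-0.268 -1.49  -1.226] | if turned first [-0.344 -1.475 -1.225]  turn fs -0.131
toolz [-0.0839 -0.0233 -0.9962]
[ 0.298  0.17   0.097 -0.002 -1.584 -1.809]
```

{"method": "send_rows", "body": {
  "series": [
    [[0.2,-0.15,-0.1],-0.1,1],
    [[0.2,-0.15,-0.1],0,1],
    [[0.2,-0.15,-0.1],0,1],
    [[0.2,-0.15,-0.1],0,1],
    [[0.2,-0.15,-0.1],0,1],
    [[0.2,-0.15,-0.1],0,1],
    [[0.2,-0.15,-0.1],0,1],
    [[0.2,-0.15,-0.1],0,1],
    [[0.2,-0.15,-0.1],0,1],
    [[0,0,0],0,1]
  ]
}}

```text
t: 27.55
eef_pos: [394.0, -91.7, 340.9]
orientation: [0.114, -3.061, 0.032]
ft_force: [0.8, -0.3, -1.0]
width: 24.6
```

```bash
python3 - <<'E'
from h import *
go(505,-85,340,4.5);zt();print(telemetry.observe()['qpos'].round(3))
E
```

```text
t 27.55 pos [394.  -91.7 340.9] yaw 4.3 tilt 4.63 w 24.6 F [ 0.75 -0.31 -1.02] T [ 0.15 -0.24  0.  ]
 shift mm tool now [-110.9   -1.6   -7.8]  in fs [-2.218 -0.032 -0.156] | if turned first [-2.223 -0.04   0.018]  turn fs -0.025
toolz [-0.0771 -0.0236 -0.9967]
[ 1.720e-01  1.000e-03  6.000e-02  1.000e-02 -1.709e+00 -1.668e+00]
```

{"method": "send_rows", "body": {
  "series": [
    [[-0.6,0,0],0,1],
    [[-1,0,0],0,1],
    [[0,0,0],0,1]
  ]
}}

```text
t: 27.85
eef_pos: [475.4, -86.1, 333.9]
orientation: [0.113, -3.061, 0.03]
ft_force: [0.1, 0.8, -3.2]
width: 24.4
```

```bash
python3 - <<'E'
from h import *
go(505,-85,340,4.5);zt();print(telemetry.observe()['qpos'].round(3))
E
```

```text
t 27.85 pos [475.4 -86.1 333.9] yaw 4.26 tilt 4.63 w 24.4 F [ 0.12  0.78 -3.24] T [ 0.13 -0.33  0.06]
 shift mm tool now [-29.   -1.2  -8.4]  in fs [-0.58  -0.025 -0.168] | if turned first [-0.591 -0.025 -0.122]  turn fs -0.029
toolz [-0.0775 -0.0223 -0.9967]
[ 0.154  0.164  0.222  0.01  -1.709 -1.65 ]
```

{"method": "send_rows", "body": {
  "series": [
    [[-0.5,0,0.2],-0.03,1],
    [[-0.1,0,0.6],0,1],
    [[-0.1,0,0.8],0,1],
    [[0,0,0.5],0,1],
    [[0,0,0],0,1]
  ]
}}

```text
t: 28.35
eef_pos: [504.8, -85.8, 220.2]
orientation: [0.119, -3.057, 0.03]
ft_force: [0.3, -0.3, -1.4]
width: 24.3
```

```bash
python3 - <<'E'
from h import *
go(505,-85,230,4.5);zt();print(telemetry.observe()['qpos'].round(3))
E
```

```text
t 28.35 pos [504.8 -85.8 220.2] yaw 4.5 tilt 4.85 w 24.3 F [ 0.31 -0.29 -1.4 ] T [ 0.1  -0.24  0.03]
 shift mm tool now [ 0.6  0.6 -9.8]  in fs [ 0.011  0.013 -0.196] | if turned first [-0.005  0.016 -0.196]  turn fs 0.0
toolz [-0.0815 -0.0225 -0.9964]
[ 0.145  0.241  0.034  0.01  -1.448 -1.64 ]
```

{"method": "send_rows", "body": {
  "series": [
    [[0,0,0.04],0,1],
    [[0,0,-0.04],0,1],
    [[0,0,0.04],0,1],
    [[0,0,-0.04],0,1]
  ]
}}

```text
t: 28.75
eef_pos: [506.6, -86.1, 224.3]
orientation: [0.12, -3.062, 0.031]
ft_force: [-0.4, 0.8, -0.6]
width: 24.4
```

```bash
python3 - <<'E'
from h import *
go(505,-85,230,4.5);zt();print(telemetry.observe()['qpos'].round(4))
E
```

```text
t 28.75 pos [506.6 -86.1 224.3] yaw 4.52 tilt 4.56 w 24.4 F [-0.44  0.79 -0.64] T [ 0.07 -0.31  0.02]
 shift mm tool now [ 2.   1.1 -5.6]  in fs [ 0.04   0.022 -0.111] | if turned first [ 0.031  0.024 -0.114]  turn fs 0.003
toolz [-0.076  -0.0233 -0.9968]
[ 0.1455  0.239   0.0415  0.0121 -1.452  -1.6399]
```

{"method": "send_rows", "body": {
  "series": [
    [[0,0,0],1,1],
    [[0,0,0],-1,1],
    [[0,0,0],0,1]
  ]
}}

```text
t: 29.05
eef_pos: [508.3, -86.1, 228.0]
orientation: [0.109, -3.069, 0.032]
ft_force: [0.3, -0.3, -1.1]
width: 24.1
```

```bash
python3 - <<'E'
from h import *
go(505,-85,230,4.5);zt();print(telemetry.observe()['qpos'].round(4))
E
```

```text
t 29.05 pos [508.3 -86.1 228. ] yaw 4.11 tilt 4.2 w 24.1 F [ 0.31 -0.34 -1.08] T [ 0.07 -0.25 -0.02]
 shift mm tool now [ 3.3  1.3 -1.8]  in fs [ 0.066  0.027 -0.035] | if turned first [ 0.063  0.028 -0.039]  turn fs -0.049
toolz [-0.0693 -0.0233 -0.9973]
[ 0.1456  0.2361  0.0472  0.0131 -1.454  -1.6474]
```

{"method": "send_rows", "body": {
  "series": [
    [[0,0,0.03],-0.05,1],
    [[0,0,0.03],0,1],
    [[0,0,0.03],0,1],
    [[0,0,0.03],0,1],
    [[0,0,0.03],0,1],
    [[0,0,0.03],0,1],
    [[0,0,0.03],0,1],
    [[0,0,0.03],0,1],
    [[0,0,0.03],0,1],
    [[0,0,0.03],0,1],
    [[0,0,0.03],0,1],
    [[0,0,0.03],0,1]
  ]
}}

```text
t: 30.25
eef_pos: [507.3, -86.6, 209.6]
orientation: [0.109, -3.071, 0.032]
ft_force: [-1.0, 0.2, -1.1]
width: 24.3
```

```bash
python3 - <<'E'
from h import *
go(505,-85,230,4.5);zt();print(telemetry.observe()['qpos'].round(4))
E
```

```text
t 30.25 pos [507.3 -86.6 209.6] yaw 4.11 tilt 4.1 w 24.3 F [-1.03  0.23 -1.14] T [ 0.1  -0.24  0.05]
 shift mm tool now [  3.6   1.4 -20.2]  in fs [ 0.072  0.028 -0.404] | if turned first [ 0.044  0.036 -0.407]  turn fs -0.049
toolz [-0.0675 -0.0233 -0.9974]
[ 0.1452  0.2404  0.006   0.0134 -1.4066 -1.6476]
```

{"method": "send_rows", "body": {
  "series": [
    [[0,0,0],-0.5,1],
    [[0,0,0],0.5,1],
    [[0,0,0],-0.5,1],
    [[0,0,0],0.5,1],
    [[0,0,0],-0.5,1],
    [[0,0,0],0.5,1]
  ]
}}

```text
t: 30.85
eef_pos: [507.2, -86.6, 209.0]
orientation: [0.112, -3.071, 0.032]
ft_force: [-0.1, 0.1, -1.5]
width: 24.6
```

```bash
python3 - <<'E'
from h import *
go(505,-85,230,4.5);zt();print(telemetry.observe()['qpos'].round(4))
E
```

```text
t 30.85 pos [507.2 -86.6 209. ] yaw 4.22 tilt 4.12 w 24.6 F [-0.12  0.06 -1.51] T [ 0.07 -0.2   0.  ]
 shift mm tool now [  3.5   1.4 -20.9]  in fs [ 0.07   0.028 -0.417] | if turned first [ 0.04   0.036 -0.421]  turn fs -0.035
toolz [-0.068  -0.0233 -0.9974]
[ 0.1451  0.2407  0.0046  0.0134 -1.4054 -1.6456]
```

{"method": "send_rows", "body": {
  "series": [
    [[0,0,-0.3],0,1],
    [[0,0,-0.3],0,1],
    [[0,0,-0.3],0,1],
    [[0,0,-0.3],0,1],
    [[0,0,-0.3],0,1],
    [[0,0,-0.2],0,1],
    [[0,0,0],0,1],
    [[0,0,0],0,1]
  ]
}}

```text
t: 31.65
eef_pos: [512.5, -84.4, 295.2]
orientation: [0.109, -3.068, 0.031]
ft_force: [0.6, 0.1, -1.7]
width: 24.2
```

```bash
python3 - <<'E'
from h import *
go(505,-85,230,4.5);zt();print(telemetry.observe()['qpos'].round(4))
E
```

```text
t 31.65 pos [512.5 -84.4 295.2] yaw 4.1 tilt 4.26 w 24.2 F [ 0.6   0.09 -1.7 ] T [ 0.14 -0.25  0.04]
 shift mm tool now [ 2.8  1.1 65.6]  in fs [0.056 0.023 1.311] | if turned first [1.510e-01 1.000e-03 1.304e+00]  turn fs -0.05
toolz [-0.0706 -0.0228 -0.9972]
[ 0.1472  0.2321  0.2108  0.0122 -1.6228 -1.6469]
```

{"method": "send_rows", "body": {
  "series": [
    [[0,0,0.9],0,1],
    [[0,0,0.9],0,1],
    [[0,0,0.01],0,1],
    [[0,0,0.01],0,1],
    [[0,0,0.01],0,1],
    [[0,0,0.01],0,1]
  ]
}}

```text
t: 32.25
eef_pos: [507.2, -87.1, 203.7]
orientation: [0.109, -3.072, 0.033]
ft_force: [-0.2, -0.1, -1.1]
width: 24.6
```

```bash
python3 - <<'E'
from h import *
go(505,-85,230,4.5);zt();print(telemetry.observe()['qpos'].round(4))
E
```

```text
t 32.25 pos [507.2 -87.1 203.7] yaw 4.1 tilt 4.06 w 24.6 F [-0.15 -0.14 -1.1 ] T [ 0.1  -0.22  0.01]
 shift mm tool now [  3.8   1.8 -26.1]  in fs [ 0.076  0.036 -0.522] | if turned first [ 0.04   0.046 -0.525]  turn fs -0.05
toolz [-0.0666 -0.024  -0.9975]
[ 0.1448  0.2422 -0.0071  0.0144 -1.3909 -1.6477]
```

{"method": "send_rows", "body": {
  "series": [
    [[0,0.06,0.1],-0.05,1],
    [[0,0,0.03],0,1],
    [[0,0,0],0,1]
  ]
}}

```text
t: 32.55
eef_pos: [508.7, -83.9, 200.0]
orientation: [0.121, -3.078, 0.033]
ft_force: [-0.3, 0.5, -1.4]
width: 24.3
```

```bash
cat >> h.py <<'E'
def rep2(z0,off):
    # z0: tool matrix at grasp; off: mid minus tcp at grasp in world (pan upright there, pan yaw 3.45)
    s=telemetry.observe(); M=R.from_rotvec(s['orientation']).as_matrix(); 
    G=R.from_rotvec(z0).as_matrix(); P0=R.from_euler('z',3.45,degrees=True).as_matrix()
    Pm=M@G.T@P0; mid=s['eef_pos']+M@G.T@(P0@np.array(off)); return s,inhk(mid)[0],Pm
def rm(z0,off,hz):
    s,m,P=rep2(z0,off); H=R.from_euler('z',YAW).as_matrix(); Q=H.T@P
    hole=m+Q@np.array([0,0,hz])
    print('t',round(s['t'],2),'tcp hook',inhk(s['eef_pos'])[0].round(1),'mid',m.round(1),'hole edge',hole.round(1),'pan xaxis',Q[:,0].round(3),'z',Q[:,2].round(3),'F',s['ft_force'].round(1),'T',s['ft_torque'].round(2),'w',round(s['width'],1))
E
python3 - <<'E'
from h import *
rm([0.094,-3.124,-0.013],[-3.7,0,-65.4],6.5);go(505,-85,230,4.5)
im=grab_frame('scene'); overlay(im,[],330,100,70,80,8,'pics/s17.png')
E
```

```text
t 32.55 tcp hook [-36.7   2.   75. ] mid [-43.4   0.2   9.8] hole edge [-43.1   0.4  16.3] pan xaxis [ 0.999  0.    -0.046] z [0.046 0.028 0.999] F [-0.3  0.5 -1.4] T [ 0.1  -0.22 -0.04] w 24.3
t 32.55 pos [508.7 -83.9 200. ] yaw 4.55 tilt 3.7 w 24.3 F [-0.27  0.48 -1.38] T [ 0.1  -0.22 -0.04]
 shift mm tool now [  5.6  -1.4 -29.7]  in fs [ 0.113 -0.028 -0.594] | if turned first [ 0.076 -0.017 -0.6  ]  turn fs 0.006
```

View pics/s17.png

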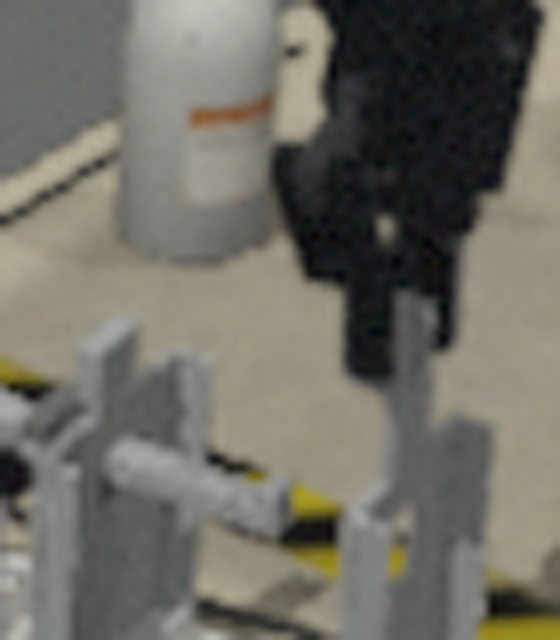

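{"method": "send_rows", "body": {
  "series": [
    [[-0.15,0,0.05],0,1],
    [[-0.15,0,-0.01],0,1],
    [[-0.15,0,-0.01],0,1],
    [[-0.1,0,-0.01],0,1],
    [[0,0,0],0,1]
  ]
}}

```text
t: 33.1
eef_pos: [539.1, -81.6, 197.0]
orientation: [0.121, -3.078, 0.033]
ft_force: [-0.6, -0.8, -2.0]
width: 24.1
```

```bash
python3 - <<'E'
from h import *
rm([0.094,-3.124,-0.013],[-3.7,0,-65.4],6.5)
im=grab_frame('scene'); overlay(im,[],330,110,70,70,8,'pics/s18.png')
E
```

```text
t 33.1 tcp hook [-6.3  1.9 72. ] mid [-13.    0.    6.9] hole edge [-12.7   0.2  13.4] pan xaxis [ 0.999  0.    -0.046] z [0.046 0.028 0.999] F [-0.6 -0.8 -2. ] T [ 0.11 -0.21 -0.04] w 24.1
```

View pics/s18.png

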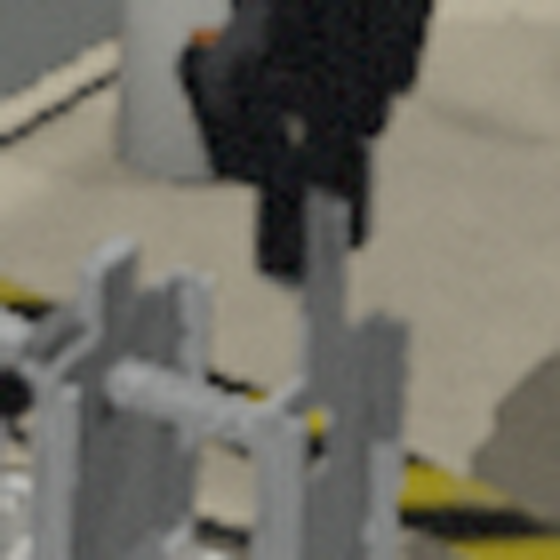

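{"method": "send_rows", "body": {
  "series": [
    [[-0.12,0,-0.008],0,1],
    [[-0.12,0,-0.008],0,1],
    [[0,0,0],0,1]
  ]
}}

```text
t: 33.45
eef_pos: [551.5, -80.6, 197.1]
orientation: [0.121, -3.078, 0.033]
ft_force: [-0.3, 0.5, -1.3]
width: 24.6
```

```bash
python3 - <<'E'
from h import *
rm([0.094,-3.124,-0.013],[-3.7,0,-65.4],6.5)
im=grab_frame('scene'); overlay(im,[],330,110,60,60,11,'pics/s19.png')
E
```

```text
t 33.45 tcp hook [ 6.2  1.9 72.1] mid [-0.5  0.   7. ] hole edge [-0.2  0.2 13.5] pan xaxis [ 0.999 -0.    -0.046] z [0.046 0.028 0.999] F [-0.3  0.5 -1.3] T [ 0.03 -0.21  0.  ] w 24.6
```

View pics/s19.png

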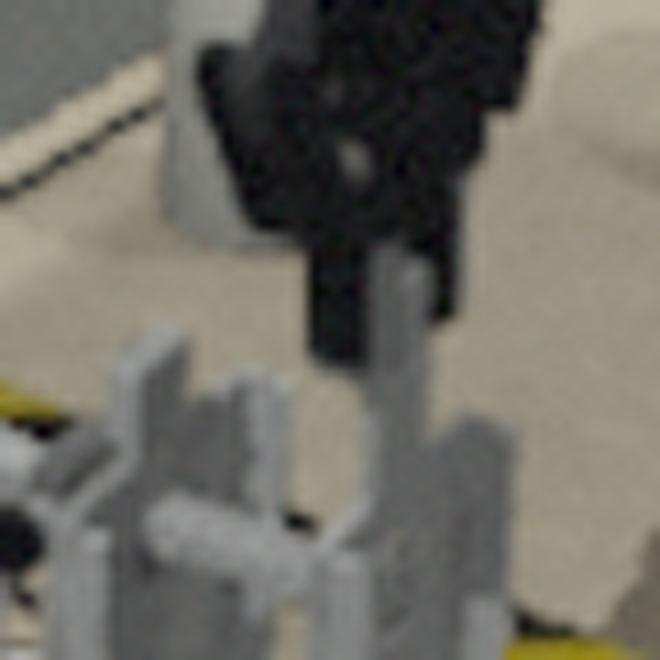

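{"method": "send_rows", "body": {
  "series": [
    [[-0.12,0,-0.008],0,1],
    [[-0.12,0,-0.008],0,1],
    [[-0.12,0,-0.008],0,1],
    [[-0.08,0,0],0,1],
    [[0,0,0.1],0,1],
    [[0,0,0.08],0,1],
    [[0,0,0],0,1]
  ]
}}

```text
t: 34.2
eef_pos: [574.4, -78.9, 186.9]
orientation: [0.121, -3.077, 0.033]
ft_force: [-0.1, -0.1, -0.6]
width: 23.6
```

```bash
python3 - <<'E'
from h import *
rm([0.094,-3.124,-0.013],[-3.7,0,-65.4],6.5)
im=grab_frame('scene'); overlay(im,[],320,110,70,70,9,'pics/s20.png')
E
```

```text
t 34.2 tcp hook [29.2  1.8 61.9] mid [22.4 -0.  -3.3] hole edge [22.7  0.2  3.2] pan xaxis [ 0.999 -0.    -0.047] z [0.046 0.028 0.999] F [-0.1 -0.1 -0.6] T [ 0.1  -0.23 -0.03] w 23.6
```

View pics/s20.png

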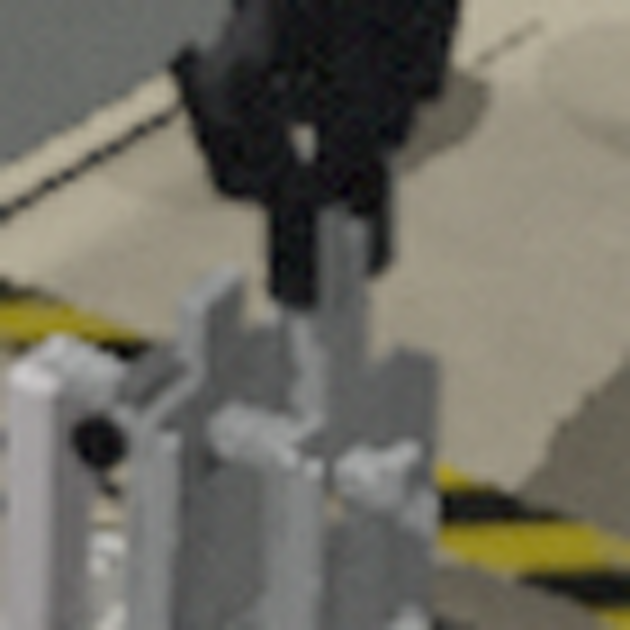

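{"method": "send_rows", "body": {
  "series": [
    [[0,0,0.04],0,1],
    [[0,0,0.03],0,1],
    [[0,0,0.02],0,1]
  ]
}}

```text
t: 34.55
eef_pos: [574.3, -79.2, 183.1]
orientation: [0.121, -3.079, 0.033]
ft_force: [-0.1, 1.3, 4.2]
width: 24.5
```

{"method": "send_rows", "body": {
  "series": [
    [[0,0,0.02],0,1],
    [[0,0,0.0],0,1]
  ]
}}

```text
t: 34.75
eef_pos: [574.6, -79.2, 183.3]
orientation: [0.122, -3.081, 0.034]
ft_force: [-0.1, 0.1, -1.6]
width: 24.5
```

```bash
python3 - <<'E'
from h import *
rm([0.094,-3.124,-0.013],[-3.7,0,-65.4],6.5)
E
```

```text
t 34.75 tcp hook [29.3  1.5 58.3] mid [22.8 -0.3 -6.8] hole edge [23.1 -0.1 -0.3] pan xaxis [ 0.999  0.    -0.043] z [0.043 0.028 0.999] F [-0.1  0.1 -1.6] T [ 0.09 -0.18  0.03] w 24.5
```

{"method": "send_rows", "body": {
  "series": [
    [[0,0,0],0,0.2],
    [[0,0,0],0,0.2],
    [[0,0,0],0,0.2],
    [[0,0,0],0,0.2],
    [[0,0,0],0,0.2],
    [[0,0,0],0,0.2]
  ]
}}

```text
t: 35.35
eef_pos: [574.6, -79.5, 183.2]
orientation: [0.122, -3.081, 0.034]
ft_force: [-0.8, -0.7, 0.6]
width: 34.2
```

```bash
python3 - <<'E'
from h import *
rm([0.094,-3.124,-0.013],[-3.7,0,-65.4],6.5)
im=grab_frame('scene'); overlay(im,[],320,110,70,80,9,'pics/s21.png')
E
```

```text
t 35.35 tcp hook [29.3  1.2 58.2] mid [22.8 -0.6 -7. ] hole edge [23.1 -0.5 -0.5] pan xaxis [ 0.999  0.    -0.043] z [0.043 0.029 0.999] F [-0.8 -0.7  0.6] T [ 0.07 -0.15 -0.02] w 34.2
```

View pics/s21.png

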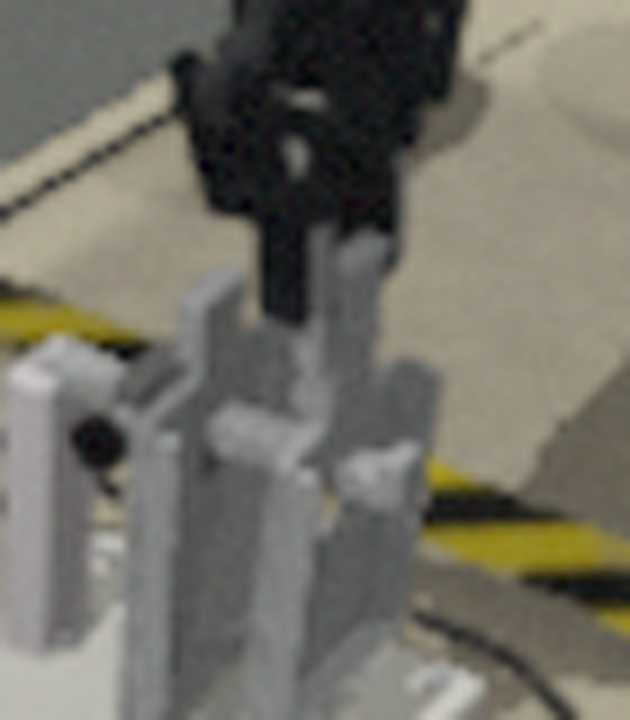

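{"method": "send_rows", "body": {
  "series": [
    [[0,-0.02,0],0,0.2],
    [[0,0,0],0,1],
    [[0,0,0],0,1],
    [[0,0,0],0,1],
    [[0,0,0],0,1]
  ]
}}

```text
t: 35.9
eef_pos: [574.9, -80.5, 183.5]
orientation: [0.122, -3.082, 0.034]
ft_force: [-0.6, -0.2, 0.9]
width: 24.3
```

```bash
python3 - <<'E'
from h import *
s=telemetry.observe();print(s['orientation'].tolist(),s['eef_pos']);rep(-65.4,-3.7);zt()
E
```

```text
[0.12165502334506711, -3.0815858868415384, 0.034024140234569386] [574.87432366 -80.45060072 183.46001469]
t 35.9 tcp hook [29.5  0.2 58.5] mid hook [25.8  0.2 -6.9] yaw 4.55 F [-0.6 -0.2  0.9] T [ 0.14 -0.15 -0.06] w 24.3 tz [-0.056 -0.024]
toolz [-0.0565 -0.0243 -0.9981]
```

{"method": "send_rows", "body": {
  "series": [
    [[-0.12,0,-0.015],0,1],
    [[-0.14,0,-0.008],0,1],
    [[-0.14,0,-0.008],0,1],
    [[-0.12,0,-0.007],0,1],
    [[0,0,0],0,1]
  ]
}}

```text
t: 36.4
eef_pos: [602.7, -78.3, 183.4]
orientation: [0.122, -3.079, 0.035]
ft_force: [-1.7, 0.5, 1.8]
width: 24.3
```

```bash
python3 - <<'E'
from h import *
rep(-65,-6.4)
im=grab_frame('scene'); overlay(im,[],315,110,70,80,9,'pics/s22.png')
E
```

```text
t 36.4 tcp hook [57.4  0.1 58.4] mid hook [51.   0.1 -6.6] yaw 4.56 F [-1.7  0.5  1.8] T [ 0.25  0.36 -0.01] w 24.3 tz [-0.059 -0.025]
```

View pics/s22.png

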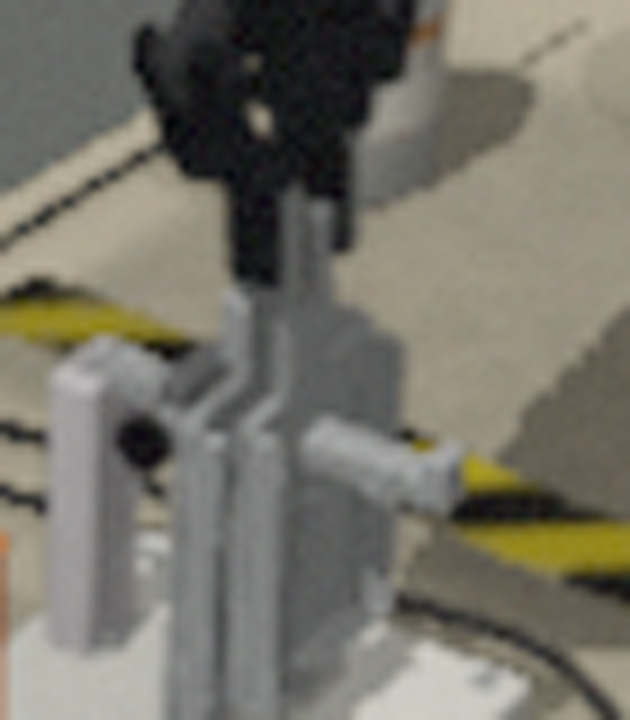

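{"method": "send_rows", "body": {
  "series": [
    [[-0.06,0,-0.02],0,1],
    [[-0.06,0,-0.003],0,1],
    [[0,0,0],0,1]
  ]
}}

```text
t: 36.75
eef_pos: [609.1, -77.5, 183.5]
orientation: [0.121, -3.08, 0.033]
ft_force: [0.0, -0.9, -1.1]
width: 24.0
```

```bash
python3 - <<'E'
from h import *
rep(-65,-6.4)
E
```

```text
t 36.75 tcp hook [63.8  0.5 58.5] mid hook [57.4  0.5 -6.5] yaw 4.55 F [ 0.  -0.9 -1.1] T [ 0.06 -0.3  -0.05] w 24.0 tz [-0.059 -0.024]
```

{"method": "send_rows", "body": {
  "series": [
    [[-0.05,0,-0.003],0,1],
    [[0,0,0],0,1]
  ]
}}

```text
t: 36.95
eef_pos: [611.6, -77.3, 183.5]
orientation: [0.121, -3.079, 0.033]
ft_force: [-0.7, -0.8, -0.6]
width: 24.0
```

```bash
python3 - <<'E'
from h import *
rep(-65,-6.4)
E
```

```text
t 36.95 tcp hook [66.3  0.5 58.5] mid hook [59.9  0.5 -6.5] yaw 4.55 F [-0.7 -0.8 -0.6] T [ 0.06 -0.04 -0.02] w 24.0 tz [-0.059 -0.024]
```

{"method": "send_rows", "body": {
  "series": [
    [[-0.04,0,-0.002],0,1],
    [[0,0,0],0,1]
  ]
}}

```text
t: 37.15
eef_pos: [613.5, -77.2, 183.5]
orientation: [0.121, -3.079, 0.033]
ft_force: [-1.2, 0.2, -0.3]
width: 24.1
```

```bash
python3 - <<'E'
from h import *
rep(-65,-6.4)
E
```

```text
t 37.15 tcp hook [68.3  0.5 58.5] mid hook [61.9  0.5 -6.5] yaw 4.55 F [-1.2  0.2 -0.3] T [ 0.08 -0.11  0.08] w 24.1 tz [-0.059 -0.024]
```

{"method": "send_rows", "body": {
  "series": [
    [[-0.04,0,-0.002],0,1],
    [[0,0,0],0,1]
  ]
}}

```text
t: 37.35
eef_pos: [614.5, -77.1, 183.4]
orientation: [0.121, -3.076, 0.033]
ft_force: [-2.9, 0.5, -0.1]
width: 24.2
```

```bash
python3 - <<'E'
from h import *
rep(-65,-6.4)
E
```

```text
t 37.35 tcp hook [69.2  0.4 58.4] mid hook [62.8  0.4 -6.6] yaw 4.54 F [-2.9  0.5 -0.1] T [0.18 0.58 0.02] w 24.2 tz [-0.062 -0.024]
```

{"method": "send_rows", "body": {
  "series": [
    [[-0.04,0,-0.002],0,1],
    [[-0.02,0,0],0,1],
    [[0,0,0],0,1]
  ]
}}

```text
t: 37.65
eef_pos: [615.6, -77.1, 183.3]
orientation: [0.121, -3.072, 0.034]
ft_force: [-3.8, 0.2, 0.4]
width: 24.3
```

```bash
python3 - <<'E'
from h import *
rep(-65,-6.4)
im=grab_frame('scene'); overlay(im,[],305,110,70,80,9,'pics/s23.png')
rep(-65,-6.4)
E
```

```text
t 37.65 tcp hook [70.4  0.4 58.3] mid hook [64.   0.4 -6.7] yaw 4.54 F [-3.8  0.2  0.4] T [ 0.18  1.41 -0.04] w 24.3 tz [-0.066 -0.024]
t 37.7 tcp hook [70.5  0.4 58.3] mid hook [64.1  0.4 -6.7] yaw 4.54 F [-4.2 -0.1  0.8] T [ 0.23  1.5  -0.03] w 24.6 tz [-0.066 -0.024]
```

View pics/s23.png

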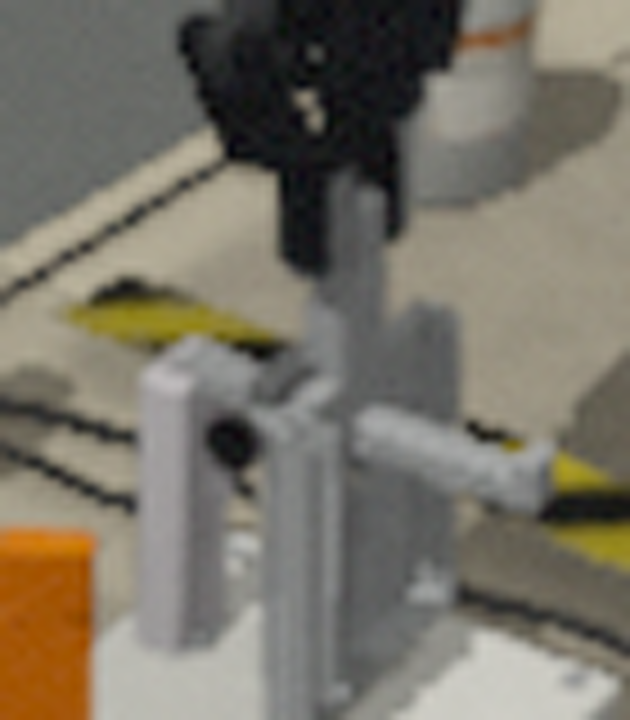

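{"method": "send_rows", "body": {
  "series": [
    [[-0.03,0,0],0,1],
    [[-0.01,0,0],0,1],
    [[0,0,0],0,1],
    [[0,0,0],0,1]
  ]
}}

```text
t: 38.1
eef_pos: [616.2, -77.1, 183.3]
orientation: [0.121, -3.069, 0.034]
ft_force: [-3.9, 0.4, 1.1]
width: 24.5
```

```bash
python3 - <<'E'
from h import *
rep(-65,-6.4)
E
```

```text
t 38.1 tcp hook [71.   0.4 58.3] mid hook [64.6  0.4 -6.7] yaw 4.54 F [-3.9  0.4  1.1] T [ 0.13  1.45 -0.03] w 24.5 tz [-0.07  -0.025]
```

{"method": "send_rows", "body": {
  "series": [
    [[0.03,0,0],0,1],
    [[0.01,0,0],0,1],
    [[0,0,0],0,0.2],
    [[0,0,0],0,0.0],
    [[0,0,0],0,-0.3],
    [[0,0,0],0,-0.3],
    [[0,0,-0.1],0,-0.3]
  ]
}}

```text
t: 38.8
eef_pos: [618.2, -76.8, 188.7]
orientation: [0.121, -3.077, 0.034]
ft_force: [-0.3, -0.3, -0.4]
width: 55.4
```

```bash
python3 - <<'E'
from h import *
rep(-65,-6.4)
im=grab_frame('scene'); overlay(im,[],305,110,70,80,9,'pics/s24.png')
E
```

```text
t 38.8 tcp hook [73.   0.5 63.7] mid hook [66.6  0.5 -1.3] yaw 4.55 F [-0.3 -0.3 -0.4] T [ 0.07 -0.16 -0.02] w 55.4 tz [-0.061 -0.024]
```

View pics/s24.png

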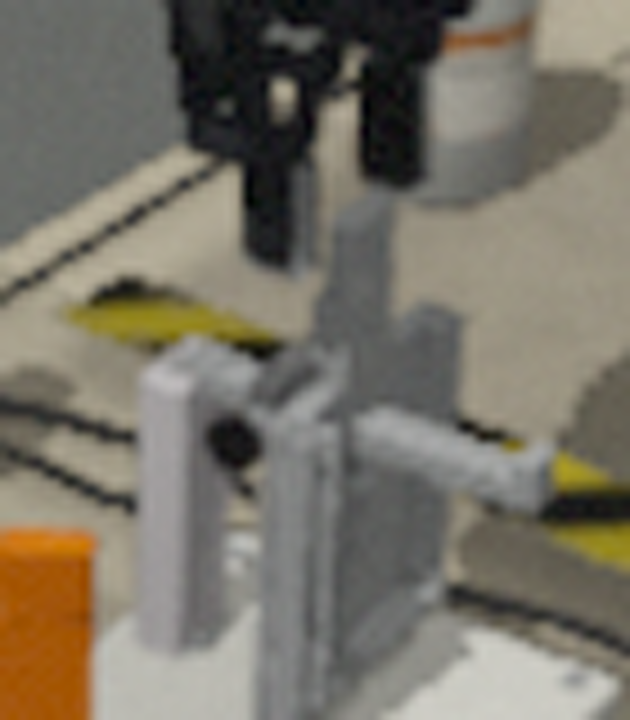

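{"method": "send_rows", "body": {
  "series": [
    [[0,0,-0.3],0,-0.5],
    [[0.03,0,-0.6],0,-1],
    [[0.05,0,-0.7],0,-1],
    [[0.4,0.1,-0.5],0,-1],
    [[0.8,0.3,-0.3],0,-1],
    [[0.9,0.4,0],0,-1],
    [[0.8,0.5,0],0,-1],
    [[0.3,0.8,0],0,-1],
    [[0,0.8,0],0,-1],
    [[0,0.8,0],0,-1],
    [[0,0.6,0],0,-1],
    [[0,0.3,0],0,-1],
    [[0,0,0],0,-1]
  ]
}}

```text
t: 40.15
eef_pos: [439.2, 148.8, 325.7]
orientation: [0.118, -3.092, 0.026]
ft_force: [0.2, -1.0, 0.1]
width: 85.3
```

```bash
python3 - <<'E'
from h import *
go(491.6,180.1,240,3.5);zt();print(telemetry.observe()['qpos'].round(4))
E
```

```text
t 40.15 pos [439.2 148.8 325.7] yaw 4.4 tilt 2.89 w 85.3 F [ 0.19 -1.    0.09] T [-0.01 -0.16  0.  ]
 shift mm tool now [-58.7  28.5  82.6]  in fs [-1.174  0.569  1.651] | if turned first [-1.085  0.561  1.714]  turn fs 0.113
toolz [-0.047  -0.0185 -0.9987]
[ 0.6548  0.1069  0.1458 -0.014  -1.6582 -2.15  ]
```

{"method": "send_rows", "body": {
  "series": [
    [[-0.5,0.25,0.5],0.11,-1],
    [[-0.5,0.25,0.7],0,-1],
    [[-0.1,0.05,0.6],0,-1],
    [[0,0,0.1],0,-1],
    [[0,0,0],0,-1]
  ]
}}

```text
t: 40.65
eef_pos: [491.5, 177.8, 229.6]
orientation: [0.094, -3.101, 0.022]
ft_force: [0.2, -0.2, 1.0]
width: 85.6
```

```bash
python3 - <<'E'
from h import *
go(492.2,180.1,168,3.5);zt()
im=grab_frame('scene'); crop('scene',260,150,100,120,5,'pics/s25.png',im)
E
```

```text
t 40.65 pos [491.5 177.8 229.6] yaw 3.49 tilt 2.37 w 85.6 F [ 0.17 -0.17  1.02] T [ 0.02 -0.09 -0.03]
 shift mm tool now [-3.3  3.  61.5]  in fs [-0.066  0.061  1.23 ] | if turned first [-0.017  0.045  1.232]  turn fs -0.001
toolz [-0.0384 -0.0153 -0.9991]
```

View pics/s25.png

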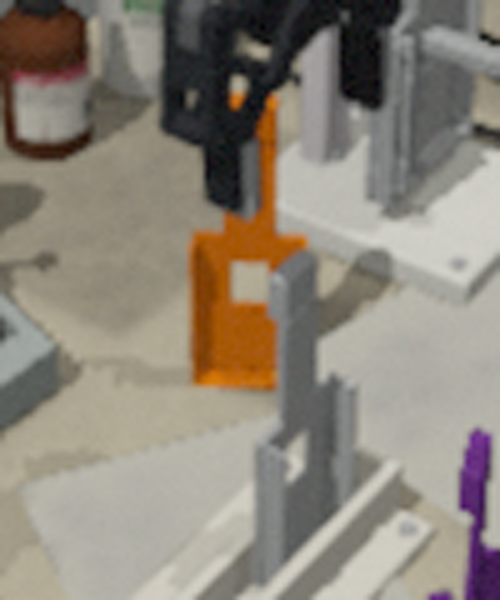

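```bash
python3 - <<'E'
from h import *
t=cv2.imread('pics/top0.png');h=cv2.cvtColor(t,cv2.COLOR_BGR2HSV)
m=cv2.inRange(h,(5,150,60),(18,255,255));m[:165]=0;m[215:]=0;m[:,:300]=0;m[:,340:]=0
ys,xs=np.nonzero(m);print(xs.min(),xs.max(),ys.min(),ys.max())
pts=np.c_[xs,ys]
i=[pts[:,0].argmin(),pts[:,0].argmax(),pts[:,1].argmin(),pts[:,1].argmax()]
for z in(0,90,170):print(z,plane('top',pts[i],z).round(0).tolist())
E
```

```text
309 326 180 203
0 [[620.0, 115.0, 0.0], [581.0, 70.0, 0.0], [628.0, 89.0, 0.0], [568.0, 83.0, 0.0]]
90 [[608.0, 113.0, 90.0], [572.0, 72.0, 90.0], [616.0, 89.0, 90.0], [560.0, 84.0, 90.0]]
170 [[597.0, 112.0, 170.0], [564.0, 74.0, 170.0], [604.0, 90.0, 170.0], [552.0, 85.0, 170.0]]
```

{"method": "send_rows", "body": {
  "series": [
    [[-0.03,0.05,0.4],0,-1],
    [[-0.02,0,0.4],0,-1],
    [[0,0,0.25],0,-1],
    [[0,0,0.1],0,-1],
    [[0,0,0],0,-1]
  ]
}}

```text
t: 41.2
eef_pos: [495.8, 179.9, 182.3]
orientation: [0.094, -3.119, 0.009]
ft_force: [0.1, -0.2, 0.4]
width: 85.4
```

```bash
python3 - <<'E'
from h import *
go(492.2,180.1,168,3.5);zt()
E
```

```text
t 41.2 pos [495.8 179.9 182.3] yaw 3.46 tilt 1.26 w 85.4 F [ 0.1  -0.16  0.41] T [ 0.05 -0.13  0.02]
 shift mm tool now [ 3.2  0.5 14.3]  in fs [0.065 0.011 0.286] | if turned first [0.071 0.009 0.285]  turn fs -0.005
toolz [-0.021  -0.0066 -0.9998]
```

{"method": "send_rows", "body": {
  "series": [
    [[0.06,0,0.25],0,-1],
    [[0,0,0.07],0,-1],
    [[0,0,0.02],0,-1]
  ]
}}

```text
t: 41.5
eef_pos: [494.7, 180.2, 170.2]
orientation: [0.095, -3.127, 0.004]
ft_force: [-0.0, -0.2, -0.1]
width: 85.2
```

```bash
python3 - <<'E'
from h import *
go(492.2,180.1,168,3.5);zt()
E
```

```text
t 41.5 pos [494.7 180.2 170.2] yaw 3.48 tilt 0.77 w 85.2 F [-0.01 -0.18 -0.06] T [-0.    0.01  0.01]
 shift mm tool now [2.5 0.1 2.2]  in fs [0.05  0.001 0.045] | if turned first [0.05  0.001 0.044]  turn fs -0.002
toolz [-0.0131 -0.003  -0.9999]
```

{"method": "send_rows", "body": {
  "series": [
    [[0.05,0,0.05],0,-1],
    [[0.01,0,0.01],0,1],
    [[0,0,0],0,1],
    [[0,0,0],0,1],
    [[0,0,0],0,1],
    [[0,0,0],0,1],
    [[0,0,0],0,1],
    [[0,0,0],0,1]
  ]
}}

```text
t: 42.3
eef_pos: [493.1, 180.7, 169.9]
orientation: [0.096, -3.131, 0.001]
ft_force: [-0.5, 0.9, 0.1]
width: 24.1
```

```bash
python3 - <<'E'
from h import *
go(492.2,180.1,168,3.5);zt();print(telemetry.observe()['orientation'])
E
```

```text
t 42.3 pos [493.1 180.7 169.9] yaw 3.51 tilt 0.51 w 24.1 F [-0.53  0.91  0.12] T [ 0.05 -0.05  0.02]
 shift mm tool now [ 0.9 -0.5  1.9]  in fs [ 0.017 -0.01   0.038] | if turned first [ 0.018 -0.01   0.038]  turn fs 0.001
toolz [-0.0088 -0.0012 -1.    ]
[ 9.59047779e-02 -3.13131532e+00  1.41835539e-03]
```

{"method": "send_rows", "body": {
  "series": [
    [[0,0,-0.3],0,1],
    [[0,0,-0.6],0,1],
    [[0.3,0,-0.4],0,1],
    [[0.4,-0.3,-0.1],0,1],
    [[0.2,-0.5,0],0,1],
    [[0,-0.6,0],0,1],
    [[0,-0.6,0],0,1],
    [[0,-0.6,0],0,1],
    [[0,-0.6,0],0,1],
    [[0,-0.5,0],0,1],
    [[0,-0.3,0],0,1],
    [[0,0,0],0,1]
  ]
}}

```text
t: 43.5
eef_pos: [454.9, -29.1, 238.1]
orientation: [0.097, -3.118, 0.005]
ft_force: [-0.3, 0.8, -2.0]
width: 24.4
```

```bash
python3 - <<'E'
from h import *
go(500,-85,240,4.5);zt();rm([0.096,-3.131,0.0014],[-4.5,0,-74.9],-11)
im=grab_frame('scene'); crop('scene',270,60,130,140,4,'pics/s26.png',im)
E
```

```text
t 43.5 pos [454.9 -29.1 238.1] yaw 3.58 tilt 1.29 w 24.4 F [-0.34  0.8  -2.04] T [ 0.05 -0.12 -0.01]
 shift mm tool now [-41.4 -58.6  -2.6]  in fs [-0.829 -1.172 -0.053] | if turned first [-0.811 -1.185 -0.037]  turn fs -0.116
toolz [-0.0222 -0.004  -0.9997]
t 43.5 tcp hook [-86.   60.8 113.1] mid [-91.5  60.8  38.3] hole edge [-91.7  60.8  27.3] pan xaxis [ 1.    -0.017 -0.013] z [0.013 0.002 1.   ] F [-0.3  0.8 -2. ] T [ 0.05 -0.12 -0.01] w 24.4
```

View pics/s26.png

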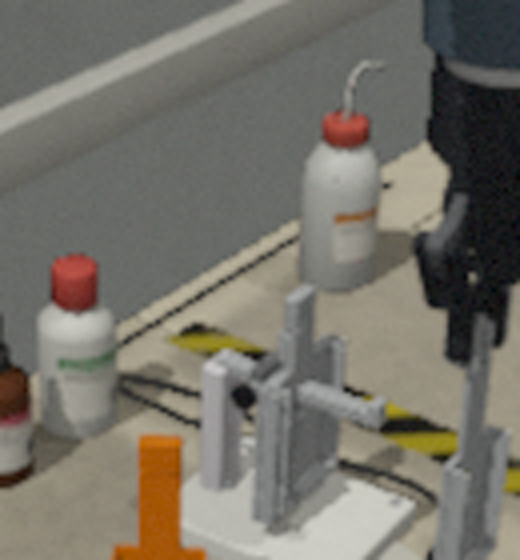

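{"method": "send_rows", "body": {
  "series": [
    [[-0.1,-0.3,0],-0.12,1],
    [[-0.2,-0.35,0.1],0,1],
    [[-0.2,-0.3,0.1],0,1],
    [[-0.2,-0.15,0.05],0,1],
    [[-0.1,-0.03,0],0,1],
    [[0,0,0],0,1]
  ]
}}

```text
t: 44.15
eef_pos: [500.2, -78.9, 223.1]
orientation: [0.13, -3.114, 0.001]
ft_force: [-0.1, 0.1, -1.0]
width: 23.9
```

```bash
python3 - <<'E'
from h import *
go(509,-86,223,4.5);zt();rm([0.096,-3.131,0.0014],[-4.5,0,-74.9],-11)
im=grab_frame('scene'); overlay(im,[],320,100,80,90,7,'pics/s27.png')
E
```

```text
t 44.15 pos [500.2 -78.9 223.1] yaw 4.79 tilt 1.41 w 23.9 F [-0.05  0.11 -1.01] T [-0.02 -0.07  0.05]
 shift mm tool now [-8.2 -7.8 -0.1]  in fs [-0.164 -0.155 -0.001] | if turned first [-0.165 -0.155  0.003]  turn fs 0.037
toolz [-0.0245 -0.0014 -0.9997]
t 44.15 tcp hook [-44.9   7.6  98.1] mid [-50.5   7.7  23.3] hole edge [-50.7   7.7  12.3] pan xaxis [ 1.     0.004 -0.015] z [ 0.015 -0.001  1.   ] F [-0.1  0.1 -1. ] T [-0.02 -0.07  0.05] w 23.9
```

View pics/s27.png

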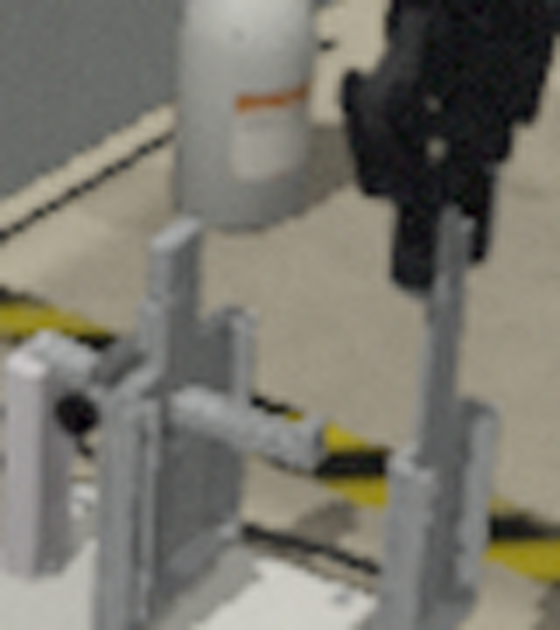

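{"method": "send_rows", "body": {
  "series": [
    [[-0.1,-0.14,-0.02],0.03,1],
    [[-0.1,-0.01,0],0,1],
    [[0,0,0],0,1]
  ]
}}

```text
t: 44.5
eef_pos: [511.1, -84.6, 224.8]
orientation: [0.126, -3.116, 0.0]
ft_force: [-0.0, 0.2, -1.9]
width: 24.3
```

```bash
python3 - <<'E'
from h import *
zt();rm([0.096,-3.131,0.0014],[-4.5,0,-74.9],-11);go(0,0,0,4.5)
E
```

```text
toolz [-0.0233 -0.001  -0.9997]
t 44.5 tcp hook [-34.4   1.1  99.8] mid [-40.    1.2  25. ] hole edge [-40.1   1.2  14. ] pan xaxis [ 1.     0.002 -0.014] z [ 0.014 -0.001  1.   ] F [-0.   0.2 -1.9] T [-0.   -0.03  0.  ] w 24.3
t 44.5 pos [511.1 -84.6 224.8] yaw 4.65 tilt 1.34 w 24.3 F [-0.01  0.22 -1.91] T [-0.   -0.03  0.  ]
 shift mm tool now [497.2 125.6 236.6]  in fs [9.944 2.512 4.732] | if turned first [10.058  2.49   4.497]  turn fs 0.019
```

Move in: y −1.2, to hole x ≈ −8, then check.

{"method": "send_rows", "body": {
  "series": [
    [[-0.15,-0.025,0.01],0.02,1],
    [[-0.15,0,-0.003],0,1],
    [[-0.15,0,-0.003],0,1],
    [[-0.15,0,-0.003],0,1],
    [[0,0,0],0,1]
  ]
}}

```text
t: 45.0
eef_pos: [544.0, -83.1, 224.2]
orientation: [0.122, -3.116, -0.0]
ft_force: [0.5, -0.7, -1.6]
width: 24.3
```

```bash
python3 - <<'E'
from h import *
rm([0.096,-3.131,0.0014],[-4.5,0,-74.9],-11)
im=grab_frame('scene'); overlay(im,[],325,110,65,70,9,'pics/s28.png')
E
```

```text
t 45.0 tcp hook [-1.5  0.  99.2] mid [-7.   0.1 24.3] hole edge [-7.2  0.2 13.3] pan xaxis [ 1.    -0.001 -0.014] z [ 0.014 -0.002  1.   ] F [ 0.5 -0.7 -1.6] T [ 0.05 -0.07 -0.02] w 24.3
```

View pics/s28.png

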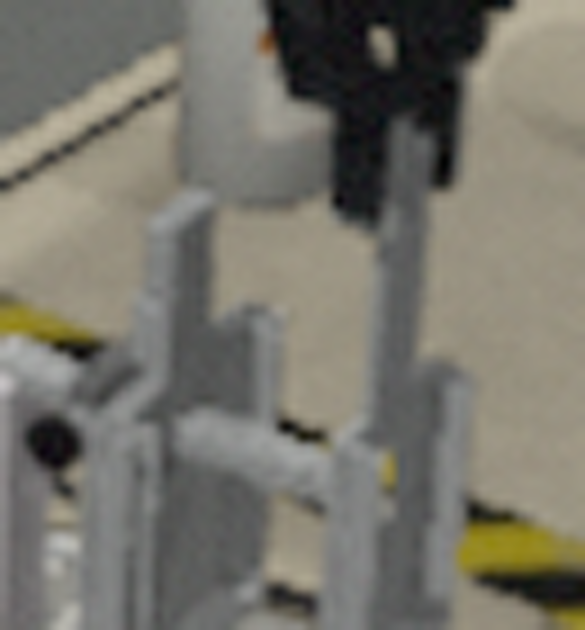

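{"method": "send_rows", "body": {
  "series": [
    [[-0.12,0,-0.002],0,1],
    [[-0.12,0,-0.002],0,1],
    [[0,0,0],0,1]
  ]
}}

```text
t: 45.35
eef_pos: [556.3, -82.1, 224.1]
orientation: [0.122, -3.116, -0.0]
ft_force: [-0.0, 0.2, -1.6]
width: 24.3
```

```bash
python3 - <<'E'
from h import *
rm([0.096,-3.131,0.0014],[-4.5,0,-74.9],-11)
E
```

```text
t 45.35 tcp hook [10.8  0.  99.1] mid [ 5.3  0.2 24.3] hole edge [ 5.2  0.2 13.3] pan xaxis [ 1.    -0.001 -0.014] z [ 0.014 -0.002  1.   ] F [-0.   0.2 -1.6] T [-0.04 -0.11 -0.01] w 24.3
```

{"method": "send_rows", "body": {
  "series": [
    [[-0.12,0,-0.002],0,1],
    [[-0.12,0,-0.002],0,1],
    [[-0.06,0,-0.002],0,1],
    [[0,0,0],0,1]
  ]
}}

```text
t: 45.75
eef_pos: [572.7, -80.9, 224.1]
orientation: [0.122, -3.116, -0.0]
ft_force: [0.3, -0.1, -1.2]
width: 24.6
```

```bash
python3 - <<'E'
from h import *
rm([0.096,-3.131,0.0014],[-4.5,0,-74.9],-11)
im=grab_frame('scene'); overlay(im,[],320,110,70,70,9,'pics/s29.png')
E
```

```text
t 45.75 tcp hook [27.2  0.  99.1] mid [21.7  0.1 24.2] hole edge [21.5  0.2 13.2] pan xaxis [ 1.    -0.001 -0.014] z [ 0.014 -0.002  1.   ] F [ 0.3 -0.1 -1.2] T [ 0.04 -0.13 -0.02] w 24.6
```

View pics/s29.png

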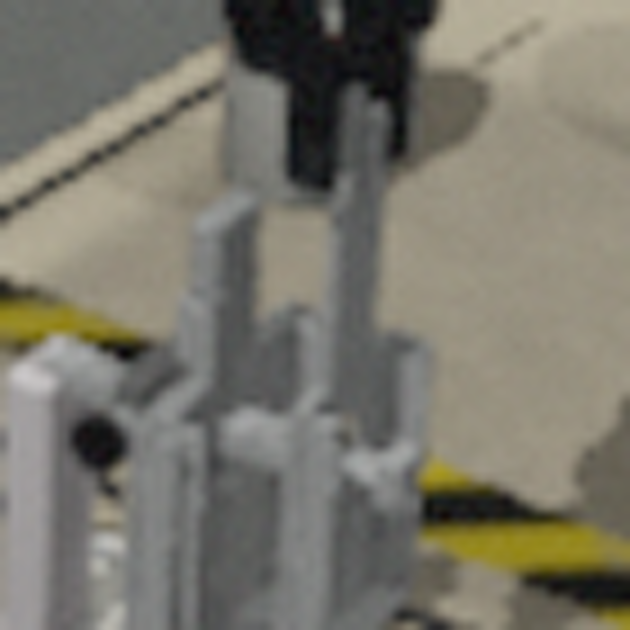

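Past the tip; lower onto the bar.

{"method": "send_rows", "body": {
  "series": [
    [[0,0,0.1],0,1],
    [[0,0,0.1],0,1],
    [[0,0,0.04],0,1],
    [[0,0,0],0,1]
  ]
}}

```text
t: 46.2
eef_pos: [571.5, -80.9, 210.8]
orientation: [0.122, -3.115, -0.001]
ft_force: [0.4, 0.2, -1.1]
width: 24.2
```

```bash
python3 - <<'E'
from h import *
rm([0.096,-3.131,0.0014],[-4.5,0,-74.9],-11)
E
```

```text
t 46.2 tcp hook [26.1  0.1 85.8] mid [20.5  0.2 11. ] hole edge [20.4  0.3 -0. ] pan xaxis [ 1.    -0.001 -0.015] z [ 0.015 -0.002  1.   ] F [ 0.4  0.2 -1.1] T [ 0.1  -0.09  0.  ] w 24.2
```

{"method": "send_rows", "body": {
  "series": [
    [[0,0,0.02],0,1],
    [[0,0,0.02],0,1]
  ]
}}

```text
t: 46.4
eef_pos: [572.2, -80.9, 210.6]
orientation: [0.123, -3.119, 0.0]
ft_force: [-0.8, 0.6, 4.7]
width: 24.4
```

```bash
python3 - <<'E'
from h import *
rm([0.096,-3.131,0.0014],[-4.5,0,-74.9],-11)
E
```

```text
t 46.4 tcp hook [26.8 -0.  85.6] mid [21.5  0.1 10.8] hole edge [21.3  0.1 -0.2] pan xaxis [ 1.    -0.001 -0.011] z [ 0.011 -0.001  1.   ] F [-0.8  0.6  4.7] T [ 0.66  0.48 -0.05] w 24.4
```

{"method": "send_rows", "body": {
  "series": [
    [[-0.12,0,-0.025],0,1],
    [[-0.14,0,-0.002],0,1],
    [[-0.14,0,-0.002],0,1],
    [[-0.14,0,-0.002],0,1],
    [[0,0,0],0,1]
  ]
}}

```text
t: 46.9
eef_pos: [601.9, -78.6, 210.8]
orientation: [0.122, -3.118, 0.0]
ft_force: [0.5, -0.1, -0.7]
width: 24.1
```

```bash
python3 - <<'E'
from h import *
rm([0.096,-3.131,0.0014],[-4.5,0,-74.9],-11)
im=grab_frame('scene'); overlay(im,[],310,110,70,80,9,'pics/s30.png')
E
```

```text
t 46.9 tcp hook [56.5 -0.  85.8] mid [51.2  0.1 10.9] hole edge [51.   0.1 -0.1] pan xaxis [ 1.    -0.001 -0.012] z [ 0.012 -0.001  1.   ] F [ 0.5 -0.1 -0.7] T [ 0.13 -0.23  0.03] w 24.1
```

View pics/s30.png

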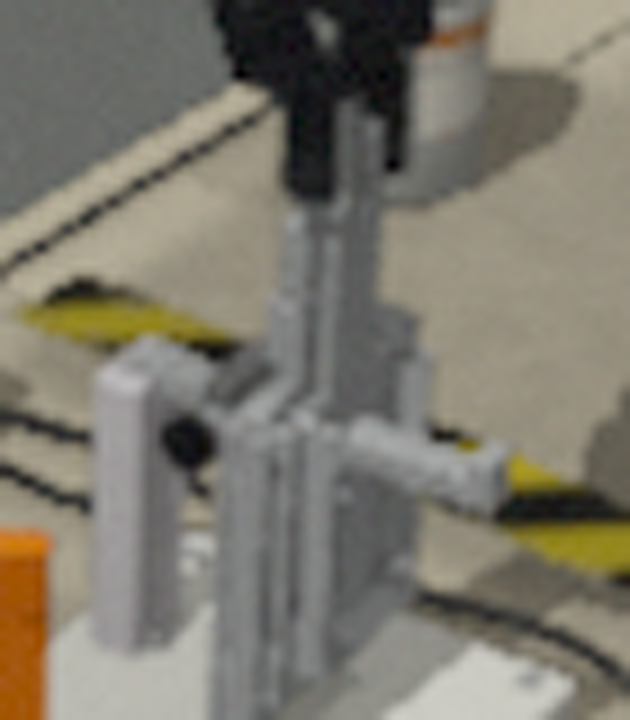

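{"method": "send_rows", "body": {
  "series": [
    [[-0.05,0,0],0,1],
    [[-0.05,0,0],0,1],
    [[0,0,0],0,1]
  ]
}}

```text
t: 47.25
eef_pos: [606.3, -78.4, 210.7]
orientation: [0.122, -3.117, 0.0]
ft_force: [-1.4, 1.2, -1.1]
width: 24.3
```

```bash
python3 - <<'E'
from h import *
rm([0.096,-3.131,0.0014],[-4.5,0,-74.9],-11)
E
```

```text
t 47.25 tcp hook [60.9 -0.2 85.7] mid [55.5 -0.1 10.9] hole edge [55.3 -0.  -0.1] pan xaxis [ 1.    -0.001 -0.013] z [ 0.013 -0.001  1.   ] F [-1.4  1.2 -1.1] T [0.03 0.07 0.03] w 24.3
```

{"method": "send_rows", "body": {
  "series": [
    [[-0.04,0,0],0,1],
    [[0,0,0],0,1]
  ]
}}

```text
t: 47.45
eef_pos: [608.2, -78.3, 210.7]
orientation: [0.122, -3.117, 0.0]
ft_force: [-0.6, -0.5, 0.8]
width: 24.4
```

```bash
python3 - <<'E'
from h import *
rm([0.096,-3.131,0.0014],[-4.5,0,-74.9],-11)
E
```

```text
t 47.45 tcp hook [62.8 -0.2 85.7] mid [57.3 -0.1 10.9] hole edge [57.2 -0.1 -0.1] pan xaxis [ 1.    -0.001 -0.014] z [ 0.014 -0.001  1.   ] F [-0.6 -0.5  0.8] T [ 0.02  0.13 -0.03] w 24.4
```

{"method": "send_rows", "body": {
  "series": [
    [[-0.04,0,0],0,1],
    [[0,0,0],0,1]
  ]
}}

```text
t: 47.65
eef_pos: [609.4, -78.2, 210.7]
orientation: [0.122, -3.115, 0.0]
ft_force: [-2.4, 0.4, 1.7]
width: 24.4
```

```bash
python3 - <<'E'
from h import *
rm([0.096,-3.131,0.0014],[-4.5,0,-74.9],-11)
E
```

```text
t 47.65 tcp hook [64.1 -0.2 85.7] mid [58.5 -0.1 10.8] hole edge [58.3 -0.1 -0.2] pan xaxis [ 1.    -0.001 -0.015] z [ 0.015 -0.001  1.   ] F [-2.4  0.4  1.7] T [0.12 0.69 0.03] w 24.4
```

{"method": "send_rows", "body": {
  "series": [
    [[-0.04,0,0],0,1],
    [[-0.02,0,0],0,1],
    [[0,0,0],0,1]
  ]
}}

```text
t: 47.95
eef_pos: [610.8, -78.1, 210.6]
orientation: [0.122, -3.111, 0.001]
ft_force: [-3.2, 1.0, 1.1]
width: 24.4
```

```bash
python3 - <<'E'
from h import *
rm([0.096,-3.131,0.0014],[-4.5,0,-74.9],-11)
E
```

```text
t 47.95 tcp hook [65.5 -0.2 85.6] mid [59.6 -0.1 10.8] hole edge [59.4 -0.1 -0.2] pan xaxis [ 1.    -0.001 -0.019] z [ 0.019 -0.001  1.   ] F [-3.2  1.   1.1] T [0.15 1.39 0.04] w 24.4
```

{"method": "send_rows", "body": {
  "series": [
    [[-0.04,0,0],0,1],
    [[-0.02,0,0],0,1],
    [[0,0,0],0,1]
  ]
}}

```text
t: 48.25
eef_pos: [612.2, -78.1, 210.5]
orientation: [0.121, -3.107, 0.001]
ft_force: [-5.1, 0.7, 2.3]
width: 24.0
```

```bash
python3 - <<'E'
from h import *
rm([0.096,-3.131,0.0014],[-4.5,0,-74.9],-11)
im=grab_frame('scene'); overlay(im,[],310,100,70,80,9,'pics/s31.png')
rm([0.096,-3.131,0.0014],[-4.5,0,-74.9],-11)
E
```

```text
t 48.25 tcp hook [66.9 -0.3 85.5] mid [60.7 -0.2 10.7] hole edge [60.4 -0.2 -0.3] pan xaxis [ 1.    -0.001 -0.024] z [ 0.024 -0.001  1.   ] F [-5.1  0.7  2.3] T [ 0.23  1.96 -0.02] w 24.0
t 48.3 tcp hook [67.  -0.3 85.5] mid [60.7 -0.2 10.7] hole edge [60.5 -0.2 -0.3] pan xaxis [ 1.    -0.001 -0.023] z [ 0.023 -0.001  1.   ] F [-5.2 -0.2  2.1] T [0.23 2.   0.01] w 24.5
```

View pics/s31.png

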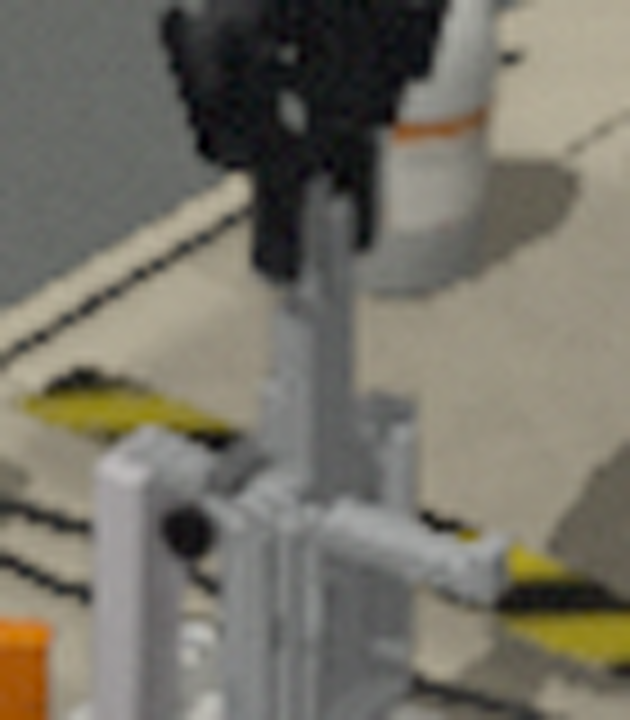

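{"method": "send_rows", "body": {
  "series": [
    [[0.03,0,0],0,1],
    [[0.02,0,0],0,1],
    [[0,0,0],0,0.2],
    [[0,0,0],0,0.2],
    [[0,0,0],0,0.2],
    [[0,0,0],0,0.2],
    [[0,0,0],0,1],
    [[0,0,0],0,1],
    [[0,0,0],0,1],
    [[0,0,0],0,1]
  ]
}}

```text
t: 49.3
eef_pos: [613.7, -77.9, 211.5]
orientation: [0.122, -3.116, 0.001]
ft_force: [-0.5, -0.2, 0.6]
width: 24.4
```

```bash
python3 - <<'E'
from h import *
rep(-74.9,-6);zt()
E
```

```text
t 49.3 tcp hook [68.4 -0.3 86.5] mid hook [62.4 -0.3 11.6] yaw 4.5 F [-0.5 -0.2  0.6] T [0.09 0.09 0.01] w 24.4 tz [-0.023 -0.002]
toolz [-0.0228 -0.0015 -0.9997]
```

{"method": "send_rows", "body": {
  "series": [
    [[-0.04,0,0],0,1],
    [[-0.02,0,0],0,1],
    [[0,0,0],0,1]
  ]
}}

```text
t: 49.6
eef_pos: [615.7, -77.8, 211.4]
orientation: [0.122, -3.113, 0.001]
ft_force: [-2.2, 0.6, 1.8]
width: 24.4
```

```bash
python3 - <<'E'
from h import *
rep(-74.9,-6);zt()
E
```

```text
t 49.6 tcp hook [70.4 -0.3 86.4] mid hook [64.4 -0.3 11.5] yaw 4.49 F [-2.2  0.6  1.8] T [0.16 0.88 0.05] w 24.4 tz [-0.026 -0.002]
toolz [-0.0257 -0.0018 -0.9997]
```

{"method": "send_rows", "body": {
  "series": [
    [[-0.04,0,0],0,1],
    [[-0.03,0,0],0,1],
    [[0,0,0],0,1]
  ]
}}

```text
t: 49.9
eef_pos: [617.8, -77.7, 211.2]
orientation: [0.122, -3.109, 0.001]
ft_force: [-3.8, 0.3, 2.1]
width: 24.3
```

```bash
python3 - <<'E'
from h import *
rep(-74.9,-6);grab_frame('scene');rep(-74.9,-6)
E
```

```text
t 49.9 tcp hook [72.5 -0.4 86.2] mid hook [66.5 -0.4 11.3] yaw 4.49 F [-3.8  0.3  2.1] T [ 0.26  1.61 -0.  ] w 24.3 tz [-0.03  -0.002]
t 49.95 tcp hook [72.5 -0.4 86.2] mid hook [66.5 -0.4 11.3] yaw 4.49 F [-3.7  0.5  2.9] T [ 0.21  1.66 -0.02] w 24.3 tz [-0.029 -0.002]
```

{"method": "send_rows", "body": {
  "series": [
    [[-0.03,0,0],0,1],
    [[-0.01,0,0],0,1],
    [[0,0,0],0,1],
    [[0,0,0],0,1]
  ]
}}

```text
t: 50.35
eef_pos: [618.6, -77.6, 211.1]
orientation: [0.122, -3.107, 0.002]
ft_force: [-4.6, 1.1, 2.9]
width: 24.1
```

```bash
python3 - <<'E'
from h import *
rep(-74.9,-6);grab_frame('scene');rep(-74.9,-6)
E
```

```text
t 50.35 tcp hook [73.3 -0.4 86.1] mid hook [67.3 -0.4 11.2] yaw 4.49 F [-4.6  1.1  2.9] T [ 0.23  1.93 -0.01] w 24.1 tz [-0.033 -0.002]
t 50.4 tcp hook [73.4 -0.4 86.1] mid hook [67.4 -0.4 11.2] yaw 4.49 F [-4.7 -0.1  3.5] T [ 0.28  1.97 -0.03] w 24.3 tz [-0.032 -0.002]
```

{"method": "send_rows", "body": {
  "series": [
    [[0.03,0,0],0,1],
    [[0.02,0,0],0,1],
    [[0,0,0],0,0.2],
    [[0,0,0],0,0.0],
    [[0,0,0],0,-0.3],
    [[0,0,0],0,-0.3],
    [[0,0,-0.2],0,-0.3],
    [[0,0,-0.5],0,-0.6],
    [[0,0,-0.7],0,-0.6],
    [[0.3,0,-0.4],0,-0.6],
    [[0.3,0,0],0,-0.6],
    [[0,0,0],0,-0.6]
  ]
}}

```text
t: 51.6
eef_pos: [592.5, -80.2, 308.7]
orientation: [0.122, -3.119, 0.003]
ft_force: [-0.7, 0.1, -0.2]
width: 68.0
```

```bash
python3 - <<'E'
from h import *
rep(-74.9,-6)
im=grab_frame('scene'); overlay(im,[],305,100,75,85,8,'pics/s32.png')
im=grab_frame('top'); crop('top',350,140,90,90,6,'pics/t32.png',im)
E
```

```text
t 51.6 tcp hook [ 47.1  -0.9 183.7] mid hook [ 41.1  -0.9 108.8] yaw 4.48 F [-0.7  0.1 -0.2] T [ 0.06 -0.11  0.02] w 68.0 tz [-0.02  -0.003]
```

View pics/s32.png

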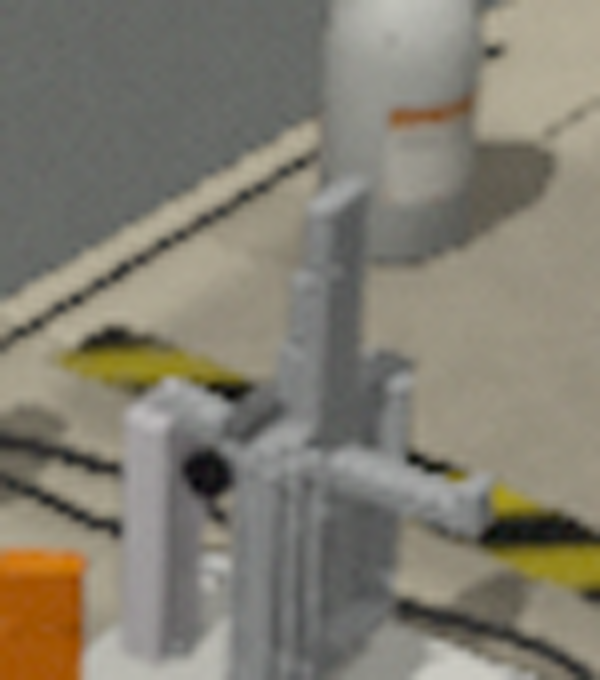

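View pics/t32.png

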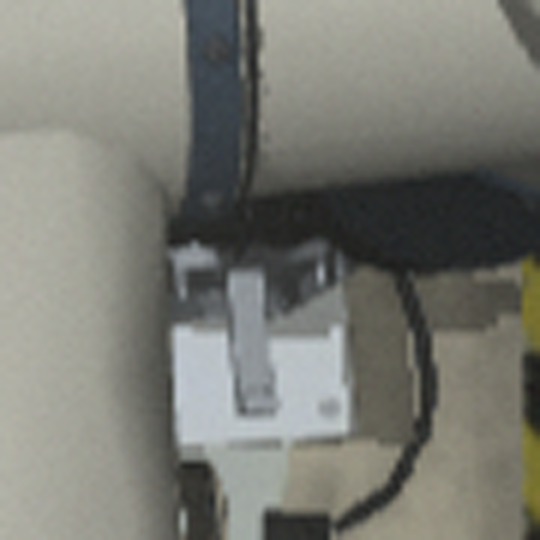

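{"method": "send_rows", "body": {
  "series": [
    [[0.5,-0.3,0],0,-0.6],
    [[0.8,-0.5,0],0,-0.6],
    [[0.8,-0.5,0],0,-0.6],
    [[0.6,-0.6,0],0,-0.6],
    [[0.4,-0.4,0],0,-0.6],
    [[0,0,0],0,-0.6]
  ]
}}

```text
t: 52.3
eef_pos: [445.0, -209.6, 306.4]
orientation: [0.127, -3.108, 0.002]
ft_force: [-0.5, 1.0, 0.5]
width: 68.2
```

```bash
python3 - <<'E'
from h import *
rep(-74.9,-6)
im=grab_frame('scene'); overlay(im,[],330,130,50,60,12,'pics/s33.png')
im=grab_frame('top'); crop('top',360,150,60,60,9,'pics/t33.png',im)
E
```

```text
t 52.3 tcp hook [-110.1 -118.4  181.4] mid hook [-116.1 -118.4  106.5] yaw 4.67 F [-0.5  1.   0.5] T [ 0.04 -0.09 -0.03] w 68.2 tz [-0.031 -0.003]
```

View pics/s33.png

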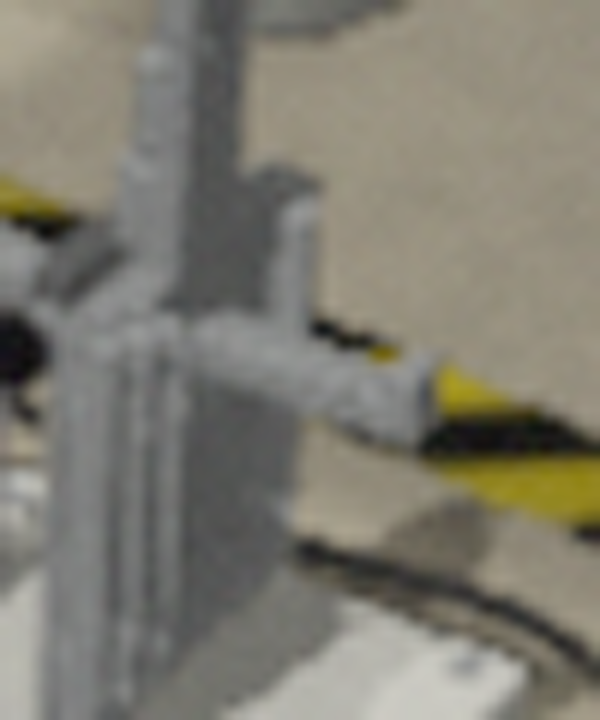

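View pics/t33.png

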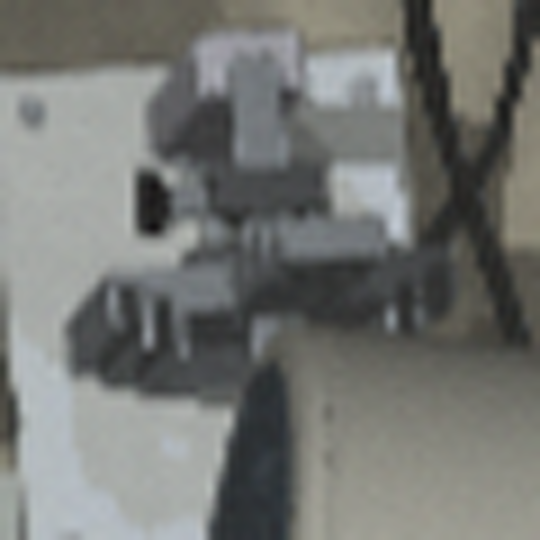

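```bash
python3 - <<'E'
from h import *
# rim front outer +y edges at same height z=-30 for nested spacing 4
f=lambda P:((proj('scene',hk(P))-[330,130]+.5)*12).round(0).tolist()
for z in (-10,-50): print(f([[66-14,45,z],[62-14,37,z],[58-14,29,z]]), 'spacing 8:',f([[66-14,45,z],[58-14,37,z],[50-14,29,z]]))
E
```

```text
[[104.0, 455.0], [139.0, 445.0], [173.0, 434.0]] spacing 8: [[104.0, 455.0], [154.0, 451.0], [205.0, 446.0]]
[[96.0, 604.0], [130.0, 594.0], [164.0, 583.0]] spacing 8: [[96.0, 604.0], [145.0, 600.0], [195.0, 595.0]]
```

```bash
python3 - <<'E'
from h import *
print(env.close_job()); print(telemetry.observe()['t'])
E
```

```text
the job is handed in; nothing more can be done
None
the job is handed in; nothing more can be done
```

All three pans hang nested on the hook with their open sides out: widest against the stop, then the middle one, then the narrowest. I handed the job in at about 52.4 s of the 72 s. The hand-in reported no verdict.

- **Pressing:** each pan was slid back in small steps. The wrist force read about 4.5 N for the widest, 4 N for the middle one and 5 N for the narrowest. These readings include some drag on the bar, so the force at the stop itself was a little lower and was not measured directly. They stayed well below the 12 N limit.
- **Last check:** the final pictures show the pans square on the bar with their rims parallel. The rim edges are about 36 and 35 px apart in the 12× enlarged view, where a 4 mm sheet-to-sheet gap predicts about 34.5 px. The gripper is clear of everything and nothing was seen disturbed. I did not measure the bystanders' positions.
- **Tool tilt:** the arm tilted by up to 5° on fast moves, and I could not correct that directly. I let the middle and narrowest pans hang free on the bar and gripped them again, the middle one before it was pressed and the narrowest after a first press, which I then repeated. Their tilt while pressed is therefore partly inferred, not measured.
- **Scene camera:** it disagreed with the arm and the top view by up to about 4 mm. I found the bar and the stop by touch and used the camera only for relative checks.

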